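# Check-weigh a ballast weight on the sprung hook scale

## Task

Check-weigh the larger of the two ballast weights: hang its eye on the hook of the spring scale, easing it down slowly until the scale carries all of it so that the hook neither drops, springs up nor bounces when you let go, and never overloading the scale. Let it hang there untouched until it has been still for a full second, then lift it off and stand it upright in the grey tray, gently. Keep the robot itself off the scale and leave everything else where it is.

Things in the scene. Friction and masses are not known exactly. Their poses are not given: they have to be found in the camera images.
- weight: The larger ballast weight, bare steel, 132 mm tall, upright, filled with an unknown amount of ballast: 0.2 to 0.85 kg. Origin: centre of its underside, z up. Round body 52 mm in diameter, 46 mm high; on it an upright eye plate 10 mm thick (along its x) and 48 mm wide (along its y); on top a grip tab 20 mm wide (y), 12 mm thick (x), 92 to 132 mm above the underside.
- weight_eye (a point): Apex of the roof of the larger weight's eye, where it bears on the hook: on its axis, 88 mm above its underside. One looks through the eye along the weight's x. The window is 36 mm wide (y); its roof is an inverted V: 42 mm high at the middle (46 to 88 mm above the underside), 32 mm at the sides.
- weight_grip (a point): Point in the larger weight's grip tab, on its axis, 116 mm above the underside (16 mm below the top of the tab): a good grasp centre, fingers closing along the weight's y on the 20 mm width.
- scale: Spring scale, fixed to the bench. Origin under its column at bench height; its hook points along its own -x. Base plate 210 x 130 x 16 mm, from x = -150 to +60 mm; square column behind, 30 mm wide, front face at x = +5 mm, with a cap 36 x 70 mm whose top is 247 mm above the bench.
- scale_hook (a joint): Downward travel of the scale's hook in m: 0 unloaded, stop at 0.090. Linear spring, about 120 N/m, lightly damped, with a start-off load of about 0.06 N, so the larger weight sinks it 17 to 69 mm. Full load, never to be exceeded, is 0.082 (about 10 N). The movement is delicate: it must not be run down, or let spring back, faster than 50 mm/s.
- hook_seat (a point): Top of the hook's bar at its valley, where the eye sits; moves with the hook. Unloaded: 213.5 mm above the bench, 96 mm in front (scale's -x) of the scale's origin. The hook is a round bar, 7 mm thick: behind this point it rises 10 mm to a level part that starts 31 mm behind; the valley is 14 mm long; in front it turns up to a tip ending 35 mm in front, its top 18 mm above this point.
- tray: Grey open tray, fixed. Origin: centre of its underside. 160 x 190 x 30 mm (its x, y, z), walls 4 mm, floor about 4 mm thick. The larger weight must finally stand in it.
- small_weight: The smaller ballast weight, same form, 92 mm tall, body 38 mm in diameter; leave alone. Origin: centre of its underside.
- mat: Black rubber mat 170 x 210 x 4 mm, fixed, on which both weights stand at first, about 110 mm apart. Origin: centre of its underside.
- tape_roll: Bystander: tape roll lying flat, 96 mm diameter, 48 mm high; origin under its centre.
- core: Bystander: upright cardboard tube, 84 mm diameter, 140 mm high; origin under its centre.
- jar: Bystander: jar, 60 mm diameter, 75 mm high; origin under its centre.
- washer: Bystander: flat steel washer, 44 mm diameter, 6 mm high; origin under its centre.
- dispenser: Bystander: tape dispenser, 150 x 55 mm, 104 mm high; origin under its centre.
Mind the look-alikes: they are no part of the job. Leave any blue look-alike of the weight alone.

How it is judged:
By the outcome, as a careful person would: the job done as asked, in the order asked, and still so for the second after the job is handed in, with the robot touching nothing.
It also fails if it takes over 72 s, if anything falls off the work surface, if the arm or the gripper's body presses on something with over 40 N, if the wrist force passes 120 N, or if a joint passes its speed limit or range.

## Robot

A 6-joint arm with a two-finger parallel gripper is mounted at the origin on the work surface. World frame = base frame: x ahead of the robot, y to its left, z up, the work surface at z = 0. Lengths are in mm, angles in rad, forces in N, time in s.
With the tool pointing down it reaches from about 350 to 975 mm from the base axis. Payload 7.1 kg.
Tool frame: the origin (TCP) lies on the mounting face of the last link; the fingertips stand 182 mm ahead of it and the grasp point (between the pads) lies 163 mm ahead of it (ctrl.tcp_to_tips is the distance from the TCP to the fingertips, in mm); z points along the fingers, y is the direction in which the jaws open and shut (so a half turn about z gives the same grasp; the last joint's range is limited). The gripper opens to 88 mm and grips with 3 to 60 N. Pads are 20 mm wide; open, the fingers measure 115 mm over their backs; the gripper's body (75 mm by 178 mm) begins 61 mm behind the grasp point.
Start: joints at [1.11, 0.423, 1.63, -0, 1.089, -0.019], TCP at [267.198, 564.988, 404.675] pointing down, gripper open.
Joint ranges: [-3, 3], [-0.9, 2.11], [0.09, 2.58], [-1.31, 4.45], [0.11, 2.69], [-2.54, 2.54]. Speed limits (rad/s): [2.39, 2.39, 3.01, 3.14, 3.14, 3.14].

## Interface

Orientations are given as a rotation vector (axis times angle).
In Python, from workcell import ctrl gives the robot as it stands. The module is installed in compiled form; this text tells all that it offers.
- The arm moves only by the tool send_rows, never from a script. Its argument "commands" is a list of rows, each an object with "translation": the shift along the world's x, y, z normalised to -1 to 1, where 1 is 0.1 m, a list of three; "twist": the turn, a rotation vector about the world's x, y, z normalised to -1 to 1, where 1 is 0.5 rad, a list of three. A call has exactly 10 rows; each row is the pose to reach, as a shift and turn from the pose commanded when the call began; what a row does not reach only later rows make up. A row lasts 1/10 s, in which the tool goes at most 50 mm and 8.59 degrees, less where a joint would pass 70% of its speed; a pose out of reach is approached as far as the arm can. A call with a number of a shift or a turn outside -1 to 1 is refused whole. A call with a gripper value outside its range is refused whole. "grip" is the closure, from -1 (fully open) to 1 (shut), set as the call begins (left out, the last holds). The fingers move at their own pace and stop on an object; the grip force is fixed at half the most. Time passes only in rows, so rows that repeat a pose let the fingers close, or fill a call up. It gives the time, the measured TCP pose, the force and the opening at its end, in the units of the state.
- ctrl.get_obs(): the state, without advancing time (a new reading comes with each control period).
- ctrl.get_image(name): name is "side" or "top" or "wrist"; returns a dict with "img" (420x560x3 uint8, red, green, blue), "intrinsics" (3x3 intrinsics, pixels), "cam_to_world" (4x4, takes a point from camera to world coordinates). Camera axes: x right, y down, z forward; pixel columns grow to the right and rows downward; lengths in mm; the calibration is good to about 2 mm. A picture is of the moment at which its call begins. There is no depth.
- ctrl.close_job(): hands the job in, once; it reports no verdict.
The state is a dict: "t": time; "qpos": joint angles; "qvel": joint speeds; "joint_torque": joint torques, N m; "ee_pos": TCP position; "orientation": TCP orientation; "ft_force": force on the tool from outside, world axes, zero at the start; "moment": the same for the moment, N m; "width": finger opening in mm.
Only numpy, scipy, OpenCV 4.12 (cv2) and the standard library are available. Lean on these libraries where they do the work, as an engineer would, in place of code of your own. Each camera call takes 0.05 s, during which the arm holds its last target. There are 200 camera calls.

## Working session

There is one attempt and no reset: what is moved stays moved. The work goes in short steps, Python scripts to look and compute and a tool call to move; the robot and the scene stay as the last step left them, time stands still between calls to the robot, and variables do not carry over. Pictures are saved under pics/ and viewed, about 8 in all and at most 12, crops included, and the job is handed in when it is done.

Besides the shell and the picture viewer there is one more tool, called after "Request:" as name([rows], argument=value, ...), one row to a line, values as JSON. send_rows: Moves the arm, as the interface text tells. Its arguments: {"type":"object","properties":{"commands":{"type":"array","items":{"type":"object","properties":{"translation":{"type":"array","items":{"type":"number"}},"twist":{"type":"array","items":{"type":"number"}}}}},"grip":{"type":"number"}},"required":["commands"]}

```bash
mkdir -p pics
cat > h.py <<'E'
import numpy as np, cv2
from workcell import ctrl
def grab(n,f):
    d=ctrl.get_image(n); cv2.imwrite('pics/'+f+'.png',cv2.cvtColor(np.array(d['img']),cv2.COLOR_RGB2BGR))
    np.savez('pics/'+f+'.npz',K=d['intrinsics'],T=d['cam_to_world'],img=d['img']); return d
def load(f): return np.load('pics/'+f+'.npz')
def ray(d,u,v):
    K=np.array(d['K']);T=np.array(d['T']);r=T[:3,:3]@np.linalg.solve(K,[u,v,1.]);return T[:3,3],r/np.linalg.norm(r)
def onz(d,u,v,z):
    o,r=ray(d,u,v);return o+r*(z-o[2])/r[2]
def proj(d,p):
    T=np.linalg.inv(np.array(d['T']));q=np.array(d['K'])@(T[:3,:3]@np.array(p,float)+T[:3,3]);return q[:2]/q[2]
def two(a,pa,b,pb):
    o1,r1=ray(a,*pa);o2,r2=ray(b,*pb)
    s=np.linalg.lstsq(np.c_[r1,-r2],o2-o1,rcond=None)[0];A=o1+s[0]*r1;B=o2+s[1]*r2
    return (A+B)/2,np.linalg.norm(A-B)
E
python3 - <<'E'
from h import *
np.set_printoptions(precision=3,suppress=True)
for n in ['top','side']:
    d=grab(n,n+'0'); print(n,d['intrinsics'],d['cam_to_world'])
print(ctrl.get_obs(),ctrl.tcp_to_tips)
E
```

```text
top [[521.756   0.    274.01 ]
 [  0.    521.756 210.99 ]
 [  0.      0.      1.   ]] [[  -0.      -1.       0.029  485.033]
 [  -1.       0.001    0.005  -46.876]
 [  -0.005   -0.029   -1.    1579.302]
 [   0.       0.       0.       1.   ]]
side [[444.623   0.    281.819]
 [  0.    444.623 212.559]
 [  0.      0.      1.   ]] [[   0.974   -0.176    0.144  372.332]
 [  -0.228   -0.751    0.62  -747.239]
 [  -0.001   -0.636   -0.772 1035.008]
 [   0.       0.       0.       1.   ]]
{'t': 0.1, 'qpos': array([ 1.11 ,  0.424,  1.631, -0.   ,  1.089, -0.019]), 'qvel': array([-0.   , -0.002, -0.   , -0.002,  0.   , -0.001]), 'joint_torque': array([ -0.001, -54.561, -27.432,   0.064,   0.019,  -0.   ]), 'ee_pos': array([267.087, 564.776, 403.976]), 'orientation': array([-0.688, -3.065,  0.002]), 'ft_force': array([-0.456,  0.528,  0.077]), 'moment': array([-0.011,  0.017,  0.002]), 'width': 88.01201849903109} 182.0
```

View pics/top0.png

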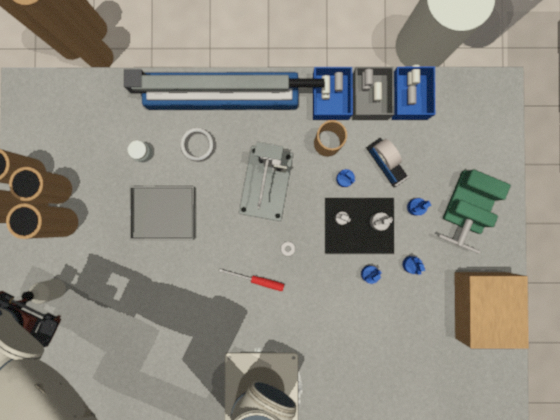

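View pics/side0.png

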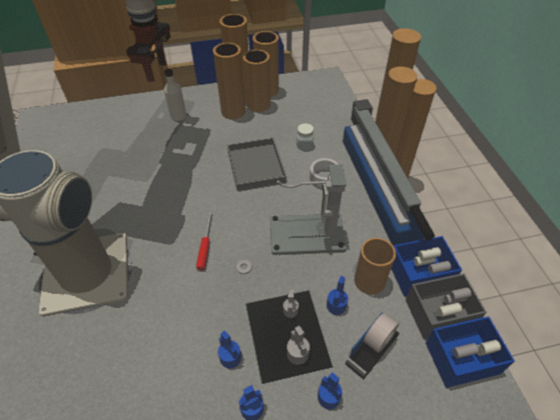

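Top view: big weight at about (381,221), small one at (343,218), scale at (267,180) with its hook pointing toward the robot (tip near (263,205)), tray at (163,212). The side view agrees, with the big weight at (298,348). Next I'll enlarge the details.

Run:
```python
import cv2,numpy as np
t=cv2.imread('pics/top0.png');s=cv2.imread('pics/side0.png')
def c(i,x,y,w,h,k): return cv2.resize(i[y:y+h,x:x+w],(w*k,h*k),interpolation=cv2.INTER_CUBIC)
A=c(t,235,138,66,84,6)[:300*2-96]; B=c(t,358,200,50,42,6); C=c(s,265,155,90,100,4); D=c(s,270,315,60,60,5)
im=np.zeros((600,800,3),np.uint8)
def put(a,x,y): a=a[:600-y,:800-x]; im[y:y+a.shape[0],x:x+a.shape[1]]=a
put(A,0,0);put(C,400,0);put(B,400,400)
put(c(s,275,318,48,50,4),704-0,400)
put(c(s,275,318,24,24,4),0,504)
cv2.imwrite('pics/c1.png',im)
```

```text
(no output)
```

View pics/c1.png

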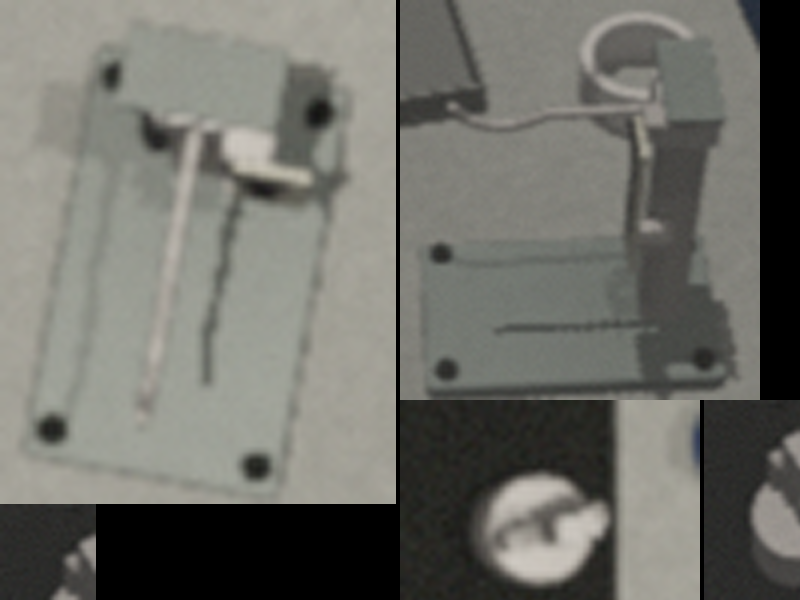

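Run:
```python
from h import *
np.set_printoptions(precision=1,suppress=True)
t=load('top0');s=load('side0')
tip=two(t,(258.7,207),s,(278,181.7));print('hooktip',tip)
print('hook tip z231',onz(t,258.7,206.5,229),'hookroot',onz(t,267.5,158.8,222))
fl,fr=onz(t,239.2,213,16),onz(t,281.3,220.5,16);print('front',fl,fr,np.linalg.norm(fl-fr))
bl,br=onz(t,235+52/6,138+430/6,16),onz(t,235+256/6,138+466/6,16)
tl,tr=onz(t,235+112/6,138+75/6,16),onz(t,235+320/6,138+110/6,16)
print('bolts',bl,br,tl,tr)
m=((bl+br)/2,(tl+tr)/2);dv=m[0]-m[1];print('axis -x',dv,np.degrees(np.arctan2(dv[1],dv[0])), 'centre',(m[0]+m[1])/2)
print('body',onz(t,381.3,221.3,50),'tab',onz(t,389.7,220,134))
print('small',onz(t,343,219,30))
# tray
for z in (30,):
  c=[onz(t,u,v,z) for u,v in((132,186),(195,186),(195,239),(132,239))];print('tray',c,np.mean(c,0))
c=[onz(t,u,v,4) for u,v in((325,198),(394,198),(394,254),(325,254))];print('mat',np.mean(c,0))
```

```text
hooktip (array([535.6,  -1. , 229.6]), np.float64(1.1725202447480587))
hook tip z231 [536.3  -0.9 229. ] hookroot [661.2 -23.6 222. ]
front [525.   64.8  16. ] [502.4 -61.4  16. ] 128.19462454131434
bolts [535.   51.4  16. ] [516.9 -50.5  16. ] [713.   21.6  16. ] [695.3 -82.7  16. ]
axis -x [-178.2   31.     0. ] 170.1264242896147 centre [615.1 -15.   16. ]
body [ 499.6 -353.8   50. ] tab [ 502.4 -360.2  134. ]
small [ 506.6 -244.3   30. ]
tray [array([605.2, 383.4,  30. ]), array([605.1, 195.6,  30. ]), array([447.5, 194.9,  30. ]), array([447.5, 382.2,  30. ])] [526.3 289.   30. ]
mat [ 486.  -297.3    4. ]
```

Request:
send_rows([
  {"translation": [0.026,-0.1,0],"twist": [0,0,-0.05]},
  {"translation": [0.052,-0.2,0],"twist": [0,0,-0.1]},
  {"translation": [0.078,-0.3,0],"twist": [0,0,-0.15]},
  {"translation": [0.104,-0.4,0],"twist": [0,0,-0.2]},
  {"translation": [0.13,-0.5,0],"twist": [0,0,-0.25]},
  {"translation": [0.156,-0.6,0],"twist": [0,0,-0.3]},
  {"translation": [0.182,-0.7,0],"twist": [0,0,-0.35]},
  {"translation": [0.208,-0.8,0],"twist": [0,0,-0.4]},
  {"translation": [0.234,-0.9,0],"twist": [0,0,-0.45]},
  {"translation": [0.26,-1,0],"twist": [0,0,-0.495]},
], grip=-1)

```text
t: 1.1
ee_pos: [293.4, 464.2, 404.7]
orientation: [1.064, 2.956, 0.0]
ft_force: [1.1, -0.5, 0.0]
width: 87.8
```

Request:
send_rows([
  {"translation": [0.026,-0.1,0],"twist": [0,0,-0.05]},
  {"translation": [0.052,-0.2,0],"twist": [0,0,-0.1]},
  {"translation": [0.078,-0.3,0],"twist": [0,0,-0.15]},
  {"translation": [0.104,-0.4,0],"twist": [0,0,-0.2]},
  {"translation": [0.13,-0.5,0],"twist": [0,0,-0.25]},
  {"translation": [0.156,-0.6,0],"twist": [0,0,-0.3]},
  {"translation": [0.182,-0.7,0],"twist": [0,0,-0.35]},
  {"translation": [0.208,-0.8,0],"twist": [0,0,-0.4]},
  {"translation": [0.234,-0.9,0],"twist": [0,0,-0.45]},
  {"translation": [0.26,-1,0],"twist": [0,0,-0.495]},
])

```text
t: 2.1
ee_pos: [319.4, 364.2, 404.7]
orientation: [1.421, 2.802, 0.0]
ft_force: [0.2, -0.2, 0.3]
width: 88.0
```

Request:
send_rows([
  {"translation": [0.026,-0.1,0],"twist": [0,0,-0.05]},
  {"translation": [0.052,-0.2,0],"twist": [0,0,-0.1]},
  {"translation": [0.078,-0.3,0],"twist": [0,0,-0.15]},
  {"translation": [0.104,-0.4,0],"twist": [0,0,-0.2]},
  {"translation": [0.13,-0.5,0],"twist": [0,0,-0.25]},
  {"translation": [0.156,-0.6,0],"twist": [0,0,-0.3]},
  {"translation": [0.182,-0.7,0],"twist": [0,0,-0.35]},
  {"translation": [0.208,-0.8,0],"twist": [0,0,-0.4]},
  {"translation": [0.234,-0.9,0],"twist": [0,0,-0.45]},
  {"translation": [0.26,-1,0],"twist": [0,0,-0.495]},
])

```text
t: 3.1
ee_pos: [345.4, 264.1, 404.7]
orientation: [-1.756, -2.605, 0.0]
ft_force: [-0.9, -0.0, 0.2]
width: 87.5
```

Request:
send_rows([
  {"translation": [0.026,-0.1,0],"twist": [0,0,-0.05]},
  {"translation": [0.052,-0.2,0],"twist": [0,0,-0.1]},
  {"translation": [0.078,-0.3,0],"twist": [0,0,-0.15]},
  {"translation": [0.104,-0.4,0],"twist": [0,0,-0.2]},
  {"translation": [0.13,-0.5,0],"twist": [0,0,-0.25]},
  {"translation": [0.156,-0.6,0],"twist": [0,0,-0.3]},
  {"translation": [0.182,-0.7,0],"twist": [0,0,-0.35]},
  {"translation": [0.208,-0.8,0],"twist": [0,0,-0.4]},
  {"translation": [0.234,-0.9,0],"twist": [0,0,-0.45]},
  {"translation": [0.26,-1,0],"twist": [0,0,-0.495]},
])

```text
t: 4.1
ee_pos: [371.4, 164.1, 404.7]
orientation: [2.064, 2.368, 0.0]
ft_force: [0.3, 0.2, 0.2]
width: 87.5
```

Request:
send_rows([
  {"translation": [0.026,-0.1,0],"twist": [0,0,-0.05]},
  {"translation": [0.052,-0.2,0],"twist": [0,0,-0.1]},
  {"translation": [0.078,-0.3,0],"twist": [0,0,-0.15]},
  {"translation": [0.104,-0.4,0],"twist": [0,0,-0.2]},
  {"translation": [0.13,-0.5,0],"twist": [0,0,-0.25]},
  {"translation": [0.156,-0.6,0],"twist": [0,0,-0.3]},
  {"translation": [0.182,-0.7,0],"twist": [0,0,-0.35]},
  {"translation": [0.208,-0.8,0],"twist": [0,0,-0.4]},
  {"translation": [0.234,-0.9,0],"twist": [0,0,-0.45]},
  {"translation": [0.26,-1,0],"twist": [0,0,-0.495]},
])

```text
t: 5.1
ee_pos: [397.4, 64.1, 404.7]
orientation: [2.341, 2.095, 0.0]
ft_force: [0.5, -0.3, -0.0]
width: 87.5
```

Request:
send_rows([
  {"translation": [0.026,-0.1,0],"twist": [0,0,-0.05]},
  {"translation": [0.052,-0.2,0],"twist": [0,0,-0.1]},
  {"translation": [0.078,-0.3,0],"twist": [0,0,-0.15]},
  {"translation": [0.104,-0.4,0],"twist": [0,0,-0.2]},
  {"translation": [0.13,-0.5,0],"twist": [0,0,-0.25]},
  {"translation": [0.156,-0.6,0],"twist": [0,0,-0.3]},
  {"translation": [0.182,-0.7,0],"twist": [0,0,-0.35]},
  {"translation": [0.208,-0.8,0],"twist": [0,0,-0.4]},
  {"translation": [0.234,-0.9,0],"twist": [0,0,-0.45]},
  {"translation": [0.26,-1,0],"twist": [0,0,-0.495]},
])

```text
t: 6.1
ee_pos: [423.4, -35.9, 404.7]
orientation: [-2.581, -1.79, 0.0]
ft_force: [-0.3, -0.2, -0.6]
width: 87.7
```

Request:
send_rows([
  {"translation": [0.026,-0.1,0],"twist": [0,0,-0.05]},
  {"translation": [0.052,-0.2,0],"twist": [0,0,-0.1]},
  {"translation": [0.078,-0.3,0],"twist": [0,0,-0.15]},
  {"translation": [0.104,-0.4,0],"twist": [0,0,-0.2]},
  {"translation": [0.13,-0.5,0],"twist": [0,0,-0.25]},
  {"translation": [0.156,-0.6,0],"twist": [0,0,-0.3]},
  {"translation": [0.182,-0.7,0],"twist": [0,0,-0.35]},
  {"translation": [0.208,-0.8,0],"twist": [0,0,-0.4]},
  {"translation": [0.234,-0.9,0],"twist": [0,0,-0.45]},
  {"translation": [0.26,-1,0],"twist": [0,0,-0.495]},
])

```text
t: 7.1
ee_pos: [449.4, -135.8, 404.7]
orientation: [-2.783, -1.458, 0.0]
ft_force: [0.9, 0.5, 1.0]
width: 87.9
```

Request:
send_rows([
  {"translation": [0.026,-0.1,0],"twist": [0,0,-0.05]},
  {"translation": [0.052,-0.2,0],"twist": [0,0,-0.1]},
  {"translation": [0.078,-0.3,0],"twist": [0,0,-0.15]},
  {"translation": [0.104,-0.4,0],"twist": [0,0,-0.2]},
  {"translation": [0.13,-0.5,0],"twist": [0,0,-0.25]},
  {"translation": [0.156,-0.6,0],"twist": [0,0,-0.3]},
  {"translation": [0.182,-0.7,0],"twist": [0,0,-0.35]},
  {"translation": [0.208,-0.8,0],"twist": [0,0,-0.4]},
  {"translation": [0.234,-0.9,0],"twist": [0,0,-0.45]},
  {"translation": [0.26,-1,0],"twist": [0,0,-0.495]},
])

```text
t: 8.1
ee_pos: [475.4, -235.8, 404.7]
orientation: [-2.941, -1.103, 0.0]
ft_force: [-0.4, 0.1, -0.3]
width: 87.7
```

Run:
```python
from h import *
np.set_printoptions(precision=3,suppress=True)
d=grab('wrist','w0');print(d['intrinsics'],d['cam_to_world']);o=ctrl.get_obs();print(o['ee_pos'],o['orientation'],o['qpos'],o['ft_force'],o['t'])
```

```text
[[374.962   0.    286.907]
 [  0.    374.962 203.617]
 [  0.      0.      1.   ]] [[   0.658   -0.721   -0.216  535.12 ]
 [  -0.753   -0.631   -0.188 -184.971]
 [  -0.001    0.286   -0.958  383.917]
 [   0.       0.       0.       1.   ]]
[ 475.853 -236.902  404.793] [2.941 1.101 0.001] [-0.484  0.286  1.836 -0.001  1.018  0.37 ] [ 0.976 -1.246  0.978] 8.15
```

View pics/w0.png

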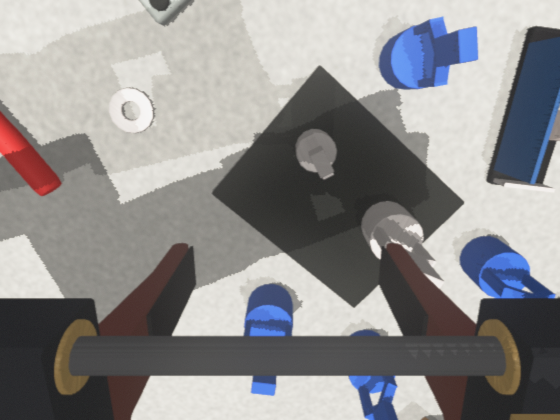

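Wrist view: the big weight is at about (392,230), partly behind the right finger; the small one is at (316,150). I'll shift so the big one shows between the fingers.

Request:
send_rows([
  {"translation": [-0.03,-0.1,0],"twist": [0,0,-0.05]},
  {"translation": [-0.06,-0.2,0],"twist": [0,0,-0.1]},
  {"translation": [-0.09,-0.3,0],"twist": [0,0,-0.15]},
  {"translation": [-0.12,-0.4,0],"twist": [0,0,-0.2]},
  {"translation": [-0.15,-0.5,0],"twist": [0,0,-0.25]},
  {"translation": [-0.18,-0.6,0],"twist": [0,0,-0.3]},
  {"translation": [-0.21,-0.7,0],"twist": [0,0,-0.35]},
  {"translation": [-0.24,-0.8,0],"twist": [0,0,-0.4]},
  {"translation": [-0.27,-0.9,0],"twist": [0,0,-0.45]},
  {"translation": [-0.29,-1,0],"twist": [0,0,-0.49]},
])

```text
t: 9.15
ee_pos: [445.9, -335.8, 404.7]
orientation: [-3.054, -0.736, 0.0]
ft_force: [-0.0, -0.5, 0.3]
width: 88.0
```

Request:
send_rows([
  {"translation": [0,-0.06,0]},
  {"translation": [0,-0.13,0]},
  {"translation": [0,-0.2,0]},
  {"translation": [0,-0.27,0]},
  {"translation": [0,-0.34,0]},
  {"translation": [0,-0.39,0]},
  {"translation": [0,-0.43,0]},
  {"translation": [0,-0.45,0]},
  {"translation": [0,-0.45,0]},
  {"translation": [0,-0.45,0]},
])

```text
validation failed for argument at $.co...
```

Run:
```python
from h import *
np.set_printoptions(precision=3,suppress=True)
d=grab('wrist','w1');print(d['cam_to_world']);o=ctrl.get_obs();print(o['ee_pos'],o['orientation'],o['qpos'],o['ft_force'],o['t'])
im=cv2.imread('pics/w1.png')
cv2.imwrite('pics/w1c.png',cv2.resize(im[60:310,150:480],None,fx=2.4,fy=2.4,interpolation=cv2.INTER_CUBIC))
```

```text
[[   0.456   -0.853   -0.255  516.434]
 [  -0.89    -0.437   -0.13  -300.948]
 [  -0.001    0.286   -0.958  383.914]
 [   0.       0.       0.       1.   ]]
[ 445.857 -336.939  404.756] [3.054 0.734 0.   ] [-0.668  0.326  1.778 -0.001  1.036  0.431] [ 0.3   -0.746  0.294] 9.2
```

View pics/w1c.png

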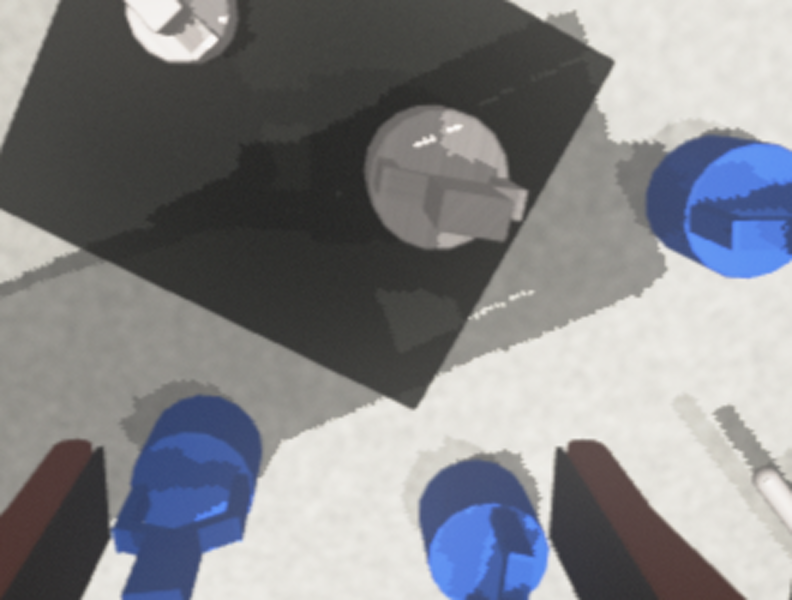

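Crop: big weight's body centre is at about (438,178), its plate edge runs from (378,160) to (527,187), and the tab top is around (470,212). The body lies about 8–10° off the image's x axis. I'll zoom in once for exact corners.

Run:
```python
import cv2
im=cv2.imread('pics/w1.png')[95:170,295:380]
im=cv2.resize(im,None,fx=8,fy=8,interpolation=cv2.INTER_CUBIC)
cv2.imwrite('pics/w1d.png',cv2.convertScaleAbs(im,alpha=1.3,beta=10))
```

```text
(no output)
```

View pics/w1d.png

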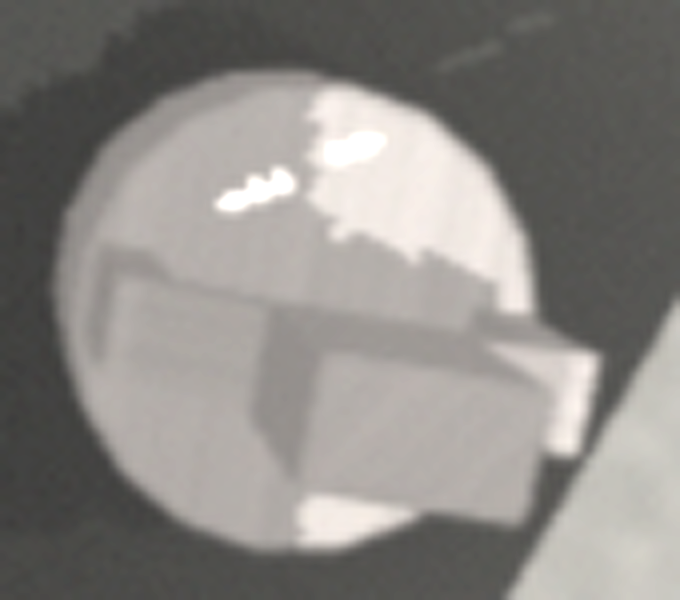

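Tab-top corners in this zoom: (318,350), (548,388), (522,525), (297,480).

Run:
```python
from h import *
np.set_printoptions(precision=1,suppress=True)
d=load('w1')
c=np.array([onz(d,295+u/8,95+v/8,136) for u,v in((318,350),(548,388),(522,525),(297,480))])
print(c,c.mean(0));e=lambda a,b:(np.linalg.norm(b-a),np.degrees(np.arctan2(*(b-a)[1::-1])))
print(e(c[0],c[1]),e(c[3],c[2]),e(c[0],c[3]),e(c[1],c[2]))
p=[onz(d,295+u/8,95+v/8,96) for u,v in((110,278),(600,350))];print('plate',e(*p),(p[0]+p[1])/2)
print('body',onz(d,295+305/8,95+312/8,50))
```

```text
[[ 504.2 -342.2  136. ]
 [ 510.1 -360.5  136. ]
 [ 499.3 -364.4  136. ]
 [ 494.  -345.9  136. ]] [ 501.9 -353.3  136. ]
(np.float64(19.29036436717922), np.float64(-72.1379457668009)) (np.float64(19.261460426572096), np.float64(-74.1650475253917)) (np.float64(10.797326720674365), np.float64(-160.07963970294207)) (np.float64(11.476923031413381), np.float64(-160.40614444961554))
plate (np.float64(47.258066979380615), np.float64(-71.10306510367256)) [ 506.8 -350.4   96. ]
body [ 502.9 -353.2   50. ]
```

Request:
send_rows([
  {"translation": [0.06,-0.018,-0.01],"twist": [0,0,-0.03]},
  {"translation": [0.12,-0.036,-0.02],"twist": [0,0,-0.06]},
  {"translation": [0.18,-0.054,-0.05],"twist": [0,0,-0.1]},
  {"translation": [0.24,-0.072,-0.1],"twist": [0,0,-0.14]},
  {"translation": [0.31,-0.095,-0.16],"twist": [0,0,-0.18]},
  {"translation": [0.38,-0.12,-0.22],"twist": [0,0,-0.22]},
  {"translation": [0.45,-0.14,-0.28],"twist": [0,0,-0.25]},
  {"translation": [0.51,-0.16,-0.34],"twist": [0,0,-0.27]},
  {"translation": [0.55,-0.172,-0.38],"twist": [0,0,-0.29]},
  {"translation": [0.56,-0.176,-0.4],"twist": [0,0,-0.297]},
], grip=-0.14)

```text
t: 10.2
ee_pos: [502.6, -352.7, 364.0]
orientation: [-3.099, -0.51, 0.001]
ft_force: [-0.2, -0.6, -0.3]
width: 50.3
```

Request:
send_rows([
  {"translation": [0,0,-0.1],"twist": [0,0,0]},
  {"translation": [0,0,-0.2],"twist": [0,0,0]},
  {"translation": [0,0,-0.3],"twist": [0,0,0]},
  {"translation": [0,0,-0.4],"twist": [0,0,0]},
  {"translation": [0,0,-0.5],"twist": [0,0,0]},
  {"translation": [0,0,-0.6],"twist": [0,0,0]},
  {"translation": [0,0,-0.7],"twist": [0,0,0]},
  {"translation": [0,0,-0.77],"twist": [0,0,0]},
  {"translation": [0,0,-0.81],"twist": [0,0,0]},
  {"translation": [0,0,-0.817],"twist": [0,0,0]},
])

```text
t: 11.2
ee_pos: [502.1, -352.5, 282.4]
orientation: [-3.099, -0.51, 0.001]
ft_force: [0.1, -0.5, 0.2]
width: 50.1
```

```bash
cat >> h.py <<'E'
def ft(n=6):
    F=[]
    for i in range(n): ctrl.get_image('top'); F.append(ctrl.get_obs()['ft_force'])
    F=np.array(F); return F.mean(0),F.std(0)
E
python3 - <<'E'
from h import *
np.set_printoptions(precision=3,suppress=True)
grab('wrist','w2');print(ft(6));o=ctrl.get_obs();print(o['ee_pos'],o['orientation'],o['qpos'],o['width'],o['t'])
E
```

```text
(array([-0.069, -0.281,  0.262]), array([0.555, 0.359, 0.265]))
[ 502.284 -352.716  283.37 ] [3.099 0.51  0.001] [-0.632  0.562  1.729 -0.     0.85   0.613] 49.99098062560172 11.55
```

View pics/w2.png

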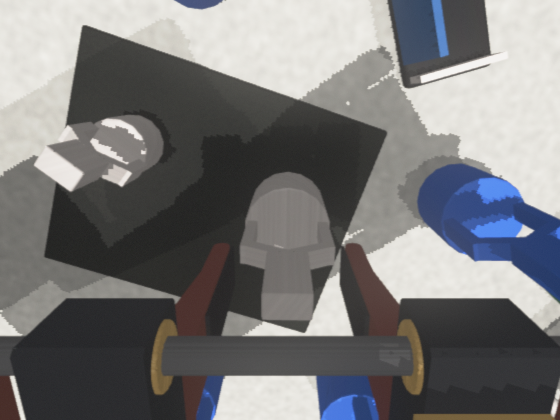

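The tab sits centred and square between the fingers (columns 262–314, fingers 228/346). Closing.

Request:
send_rows([
  {"translation": [0,0,0],"twist": [0,0,0]},
  {"translation": [0,0,0],"twist": [0,0,0]},
  {"translation": [0,0,0],"twist": [0,0,0]},
  {"translation": [0,0,0],"twist": [0,0,0]},
  {"translation": [0,0,0],"twist": [0,0,0]},
  {"translation": [0,0,0],"twist": [0,0,0]},
  {"translation": [0,0,0],"twist": [0,0,0]},
  {"translation": [0,0,0],"twist": [0,0,0]},
  {"translation": [0,0,0],"twist": [0,0,0]},
  {"translation": [0,0,0],"twist": [0,0,0]},
], grip=1)

```text
t: 12.55
ee_pos: [502.2, -352.6, 283.0]
orientation: [-3.1, -0.51, 0.0]
ft_force: [-0.1, 0.6, 1.3]
width: 20.2
```

Request:
send_rows([
  {"translation": [0,0,0.05],"twist": [0,0,0]},
  {"translation": [0,0,0.15],"twist": [0,0,0]},
  {"translation": [0,0,0.27],"twist": [0,0,0]},
  {"translation": [0,0.02,0.4],"twist": [0,0,0]},
  {"translation": [0,0.06,0.53],"twist": [0,0,0]},
  {"translation": [0,0.13,0.66],"twist": [0,0,0]},
  {"translation": [0,0.22,0.78],"twist": [0,0,0]},
  {"translation": [0,0.32,0.88],"twist": [0,0,0]},
  {"translation": [0,0.42,0.95],"twist": [0,0,0]},
  {"translation": [0,0.52,1],"twist": [0,0,0]},
])

```text
t: 13.55
ee_pos: [502.2, -299.5, 383.7]
orientation: [3.1, 0.511, 0.0]
ft_force: [0.5, -0.3, -7.1]
width: 19.7
```

Request:
send_rows([
  {"translation": [-0.01,0.1,0.05],"twist": [0,0,-0.03]},
  {"translation": [-0.02,0.2,0.1],"twist": [0,0,-0.06]},
  {"translation": [-0.03,0.3,0.15],"twist": [0,0,-0.09]},
  {"translation": [-0.04,0.4,0.2],"twist": [0,0,-0.12]},
  {"translation": [-0.05,0.5,0.25],"twist": [0,0,-0.15]},
  {"translation": [-0.06,0.6,0.3],"twist": [0,0,-0.18]},
  {"translation": [-0.07,0.7,0.35],"twist": [0,0,-0.21]},
  {"translation": [-0.08,0.8,0.4],"twist": [0,0,-0.24]},
  {"translation": [-0.09,0.9,0.44],"twist": [0,0,-0.27]},
  {"translation": [-0.1,1,0.465],"twist": [0,0,-0.3]},
])

```text
t: 14.55
ee_pos: [492.1, -199.8, 430.0]
orientation: [3.129, 0.274, 0.001]
ft_force: [-0.3, 0.6, -7.3]
width: 20.2
```

Request:
send_rows([
  {"translation": [-0.01,0.1,0],"twist": [0,0,-0.04]},
  {"translation": [-0.02,0.2,0],"twist": [0,0,-0.08]},
  {"translation": [-0.03,0.3,0],"twist": [0,0,-0.12]},
  {"translation": [-0.04,0.4,0],"twist": [0,0,-0.16]},
  {"translation": [-0.05,0.5,0],"twist": [0,0,-0.2]},
  {"translation": [-0.06,0.6,0],"twist": [0,0,-0.24]},
  {"translation": [-0.07,0.7,0],"twist": [0,0,-0.28]},
  {"translation": [-0.08,0.8,0],"twist": [0,0,-0.32]},
  {"translation": [-0.09,0.9,0],"twist": [0,0,-0.36]},
  {"translation": [-0.1,1,0],"twist": [0,0,-0.4]},
])

```text
t: 15.55
ee_pos: [481.9, -99.9, 429.8]
orientation: [3.141, -0.04, 0.0]
ft_force: [-0.4, -0.4, -8.2]
width: 19.7
```

Request:
send_rows([
  {"translation": [0,0.1,0],"twist": [0,0,-0.03]},
  {"translation": [0,0.2,0],"twist": [0,0,-0.06]},
  {"translation": [0,0.3,0],"twist": [0,0,-0.09]},
  {"translation": [0,0.4,0],"twist": [0,0,-0.12]},
  {"translation": [0,0.5,0],"twist": [0,0,-0.15]},
  {"translation": [0,0.6,0],"twist": [0,0,-0.18]},
  {"translation": [0,0.7,0],"twist": [0,0,-0.21]},
  {"translation": [0,0.8,0],"twist": [0,0,-0.24]},
  {"translation": [0,0.9,0],"twist": [0,0,-0.27]},
  {"translation": [0,1,0],"twist": [0,0,-0.29]},
])

```text
t: 16.55
ee_pos: [481.9, 0.1, 429.8]
orientation: [-3.13, 0.267, -0.0]
ft_force: [1.1, 0.1, -7.7]
width: 19.9
```

Run:
```python
from h import *
np.set_printoptions(precision=3,suppress=True)
print(ft(3));o=ctrl.get_obs();print(o['ee_pos'],o['orientation'],o['qpos'],o['width'],o['t'])
d=grab('wrist','w3');t=grab('top','top1');s=grab('side','side1');print(d['cam_to_world'])
a=t['img'][130:240,220:310];b=s['img'][120:270,230:370];k=lambda i,f:cv2.resize(np.array(i),None,fx=f,fy=f,interpolation=cv2.INTER_CUBIC)
a=k(a,2.7);b=k(b,2);im=np.zeros((600,800,3),np.uint8)
im[:420,:500]=d['img'][:, 30:530];im[:a.shape[0],500:500+a.shape[1]]=a
im[300:300+b.shape[0],520:520+b.shape[1]]=b
cv2.imwrite('pics/c3.png',cv2.cvtColor(im,cv2.COLOR_RGB2BGR))
```

```text
(array([-0.067, -0.657, -7.429]), array([0.48 , 0.351, 0.754]))
[481.955  -0.11  429.688] [ 3.13  -0.263  0.   ] [-0.025  0.179  1.914 -0.     1.048  1.714] 19.94892010871496 16.7
[[ -0.167  -0.945  -0.283 560.078]
 [ -0.986   0.159   0.049 -14.362]
 [ -0.001   0.287  -0.958 408.985]
 [  0.      0.      0.      1.   ]]
```

View pics/c3.png

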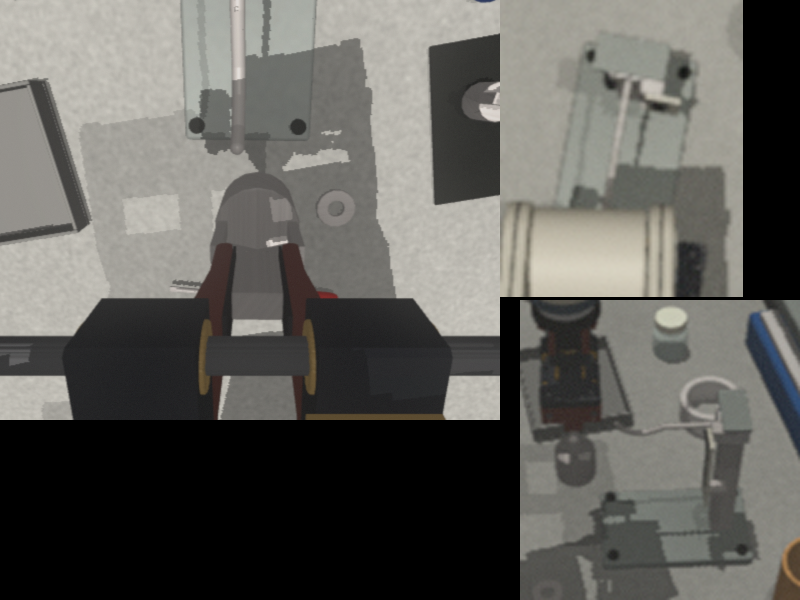

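The hook is ahead of the held weight: tip at wrist pixel (268,148), bar running up to (266,0).

Run:
```python
from h import *
np.set_printoptions(precision=1,suppress=True)
d=load('w3');t=load('top0')
g=cv2.cvtColor(d['img'],cv2.COLOR_RGB2GRAY).astype(int)
for r in (2,20,40,60,100,130,145):
    print(r,g[r,250:286].tolist())
print('tip',onz(d,268,149,228))
# scale front edge/bolts at z=16
b=[onz(d,u,v,16) for u,v in((227,125),(328,127))];print('bolts',b,np.linalg.norm(b[0]-b[1]),np.degrees(np.arctan2(*(b[1]-b[0])[1::-1])))
print('bolts top cam',onz(t,235+52/6,138+430/6,16),onz(t,235+256/6,138+466/6,16))
```

```text
2 [167, 168, 167, 167, 168, 168, 168, 166, 164, 150, 148, 162, 177, 191, 199, 208, 218, 221, 218, 206, 194, 184, 173, 158, 141, 153, 167, 168, 168, 168, 168, 170, 168, 168, 168, 168]
20 [170, 170, 170, 171, 170, 171, 171, 170, 168, 167, 154, 152, 169, 180, 190, 195, 199, 201, 200, 195, 187, 179, 169, 155, 142, 155, 168, 171, 171, 171, 172, 172, 172, 172, 171, 170]
40 [172, 172, 172, 173, 171, 172, 174, 174, 174, 173, 155, 147, 158, 175, 185, 192, 195, 199, 200, 196, 189, 181, 170, 157, 143, 148, 165, 174, 174, 173, 175, 175, 175, 176, 176, 176]
60 [178, 177, 177, 177, 177, 176, 176, 176, 175, 174, 172, 157, 151, 164, 180, 189, 194, 198, 199, 196, 191, 183, 173, 160, 143, 119, 109, 109, 110, 110, 111, 110, 112, 109, 110, 112]
100 [110, 109, 110, 110, 110, 110, 109, 110, 110, 110, 109, 104, 104, 109, 114, 119, 121, 125, 126, 126, 123, 122, 119, 114, 109, 108, 108, 108, 110, 109, 110, 110, 109, 109, 109, 110]
130 [108, 108, 108, 108, 107, 107, 110, 109, 108, 113, 110, 102, 99, 104, 108, 110, 111, 111, 113, 113, 112, 109, 107, 105, 103, 105, 107, 109, 109, 107, 108, 108, 108, 108, 108, 107]
145 [94, 95, 94, 93, 94, 93, 95, 93, 93, 94, 96, 105, 112, 117, 120, 123, 126, 126, 125, 121, 119, 114, 110, 104, 98, 93, 91, 90, 90, 91, 93, 93, 90, 92, 90, 92]
tip [535.3  -0.7 228. ]
bolts [array([537.7,  52.4,  16. ]), array([518.4, -49.8,  16. ])] 104.0607836654058 -100.69531166180175
bolts top cam [535.   51.4  16. ] [516.9 -50.5  16. ]
```

Run:
```python
from h import *
np.set_printoptions(precision=1,suppress=True)
s=load('side0');g=cv2.cvtColor(s['img'],cv2.COLOR_RGB2GRAY).astype(float)
n=np.array([.167,.986,0]);f=np.array([.986,-.167,0]);P=np.array([535.3,-.8,0]);T=np.array([482,-.1,0])
for u in range(276,326,2):
    col=g[176:194,u]; w=np.clip(col-np.median(col)-8,0,None); 
    if w.sum()<10: print(u,'-');continue
    v=176+(w*np.arange(18)).sum()/w.sum()
    o,r=ray(s,u,v); X=o+r*(n@(P-o))/(n@r); print(u,round(v,1),'fwd %.1f z %.1f'%(f@(X-T),X[2]),end=' | ')
print('tip fwd',f@(P-T))
```

```text
276 189.3 fwd 48.3 z 201.8 | 278 -
280 189.7 fwd 58.5 z 199.5 | 282 190.0 fwd 63.6 z 198.1 | 284 189.4 fwd 68.7 z 200.0 | 286 189.1 fwd 73.8 z 200.9 | 288 -
290 -
292 185.0 fwd 88.8 z 215.0 | 294 -
296 -
298 -
300 -
302 -
304 -
306 -
308 -
310 -
312 185.3 fwd 139.7 z 210.4 | 314 188.1 fwd 145.3 z 199.7 | 316 178.2 fwd 148.4 z 235.9 | 318 177.0 fwd 153.1 z 239.7 | 320 179.9 fwd 158.8 z 229.1 | 322 178.4 fwd 163.5 z 233.9 | 324 177.7 fwd 168.4 z 236.1 | tip fwd 52.670699999999954
```

Run:
```python
from h import *
s=load('side0')
n=np.array([.167,.986,0]);f=np.array([.986,-.167,0]);P=np.array([535.3,-.8,0]);T=np.array([482,-.1,0])
for a,b in ((450,107),(470,117),(485,124),(500,127),(515,125),(530,120),(545,114),(560,111),(600,109)):
    o,r=ray(s,265+(a-400)/4,155+b/4); X=o+r*(n@(P-o))/(n@r); print(a,b,'fwd %.1f z %.1f'%(f@(X-T),X[2]))
g=cv2.cvtColor(s['img'],cv2.COLOR_RGB2GRAY)
print(g[178:192,286:306:2])
```

```text
450 107 fwd 52.4 z 229.3
470 117 fwd 64.8 z 219.4
485 124 fwd 74.3 z 212.3
500 127 fwd 83.8 z 208.9
515 125 fwd 93.3 z 210.1
530 120 fwd 102.7 z 214.1
545 114 fwd 112.1 z 219.0
560 111 fwd 121.5 z 221.1
600 109 fwd 146.7 z 221.2
[[ 96 128 129 126 128 131 131 131 131 131]
 [ 95 131 131 127 129 134 129 131 132 134]
 [ 84 130 130 131 129 131 128 131 129 131]
 [ 82 129 130 128 129 130 127 132 128 131]
 [ 87 130 129 127 128 129 128 130 143 143]
 [111 129 129 130 131 128 134 128 121 121]
 [129 134 131 135 131 133 125 110 103 105]
 [128 141 143 147 128 118 101 103 123 126]
 [108 125 127 124 105 100 110 127 133 132]
 [102 106 100 102 106 120 128 132 131 132]
 [123 122 119 120 128 129 134 131 132 133]
 [130 130 128 128 129 130 133 131 132 131]
 [127 131 129 127 126 127 131 129 133 130]
 [128 128 130 127 125 131 130 130 131 132]]
```

Request:
send_rows([
  {"translation": [0.005,0.03,0],"twist": [0,0,0]},
  {"translation": [0.01,0.06,0],"twist": [0,0,0]},
  {"translation": [0.015,0.089,0],"twist": [0,0,0]},
  {"translation": [0.08,0.078,0],"twist": [0,0,0]},
  {"translation": [0.15,0.066,0],"twist": [0,0,0]},
  {"translation": [0.21,0.056,0],"twist": [0,0,0]},
  {"translation": [0.26,0.047,0],"twist": [0,0,0]},
  {"translation": [0.29,0.042,0],"twist": [0,0,0]},
  {"translation": [0.31,0.039,0],"twist": [0,0,0]},
  {"translation": [0.315,0.038,0],"twist": [0,0,0]},
])

```text
t: 17.85
ee_pos: [513.8, 3.1, 429.4]
orientation: [-3.13, 0.265, 0.0]
ft_force: [-0.0, -0.4, -7.2]
width: 19.7
```

Run:
```python
from h import *
np.set_printoptions(precision=1,suppress=True)
o=ctrl.get_obs();print(o['ee_pos'],o['ft_force'])
d=grab('wrist','w4');s=grab('side','side2')
k=lambda i,f:cv2.resize(np.array(i),None,fx=f,fy=f,interpolation=cv2.INTER_CUBIC)
a=k(d['img'][0:300,160:420],1.5);b=k(s['img'][160:260,255:355],4)
im=np.zeros((460,800,3),np.uint8);im[:450,:390]=a;im[:400,395:795]=b
cv2.imwrite('pics/c4.png',cv2.cvtColor(im,cv2.COLOR_RGB2BGR))
```

```text
[513.8   3.1 429.4] [-0.  -0.4 -7.2]
```

View pics/c4.png

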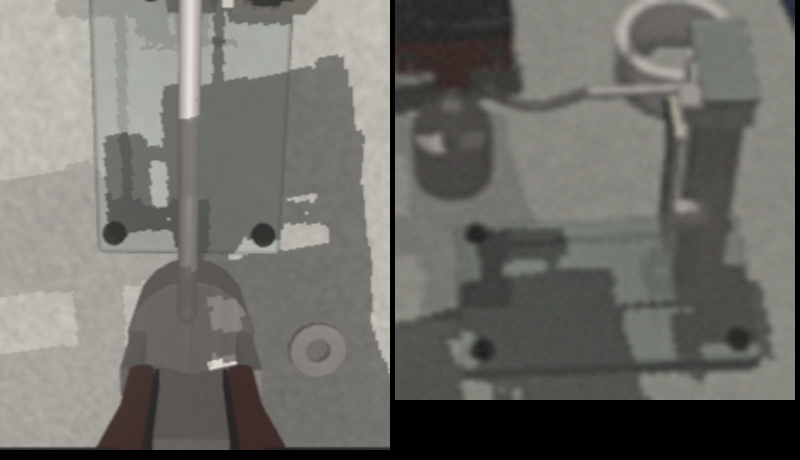

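The hook tip lies just over the body and about 1 mm left of the jaw plane (columns 188 vs 192). The window is in line, so I'll thread the rest, moving 1 mm sideways.

Request:
send_rows([
  {"translation": [0.02,0.004,0],"twist": [0,0,0]},
  {"translation": [0.08,-0.003,0],"twist": [0,0,0]},
  {"translation": [0.15,-0.015,0],"twist": [0,0,0]},
  {"translation": [0.22,-0.027,0],"twist": [0,0,0]},
  {"translation": [0.29,-0.039,0],"twist": [0,0,0]},
  {"translation": [0.36,-0.05,0],"twist": [0,0,0]},
  {"translation": [0.43,-0.062,0],"twist": [0,0,0]},
  {"translation": [0.49,-0.072,0],"twist": [0,0,0]},
  {"translation": [0.53,-0.079,0],"twist": [0,0,0]},
  {"translation": [0.55,-0.083,0],"twist": [0,0,0]},
])

```text
t: 18.95
ee_pos: [569.1, -5.2, 429.4]
orientation: [3.13, -0.265, -0.0]
ft_force: [-0.1, 0.5, -6.9]
width: 19.9
```

Request:
send_rows([
  {"translation": [0,0,-0.02],"twist": [0,0,0]},
  {"translation": [0,0,-0.05],"twist": [0,0,0]},
  {"translation": [0,0,-0.08],"twist": [0,0,0]},
  {"translation": [0,0,-0.11],"twist": [0,0,0]},
  {"translation": [0,0,-0.135],"twist": [0,0,0]},
  {"translation": [0,0,-0.155],"twist": [0,0,0]},
  {"translation": [0,0,-0.17],"twist": [0,0,0]},
  {"translation": [0,0,-0.18],"twist": [0,0,0]},
  {"translation": [0,0,-0.19],"twist": [0,0,0]},
  {"translation": [0,0,-0.2],"twist": [0,0,0]},
])

```text
t: 19.95
ee_pos: [568.7, -5.1, 409.5]
orientation: [-3.13, 0.265, -0.0]
ft_force: [-0.7, -0.1, -6.8]
width: 19.8
```

Run:
```python
from h import *
np.set_printoptions(precision=2,suppress=True)
s=grab('side','side3');w=grab('wrist','w5');print(ft(8));o=ctrl.get_obs();print(o['ee_pos'],o['t'])
k=lambda i,f:cv2.resize(np.array(i),None,fx=f,fy=f,interpolation=cv2.INTER_CUBIC)
a=k(w['img'][0:300,160:420],1.5);b=k(s['img'][160:260,265:365],4)
im=np.zeros((460,800,3),np.uint8);im[:450,:390]=a;im[:400,395:795]=b
cv2.imwrite('pics/c5.png',cv2.cvtColor(im,cv2.COLOR_RGB2BGR))
```

```text
(array([-0.02,  0.24, -7.36]), array([0.38, 0.57, 0.3 ]))
[568.71  -5.1  409.51] 20.45
```

View pics/c5.png

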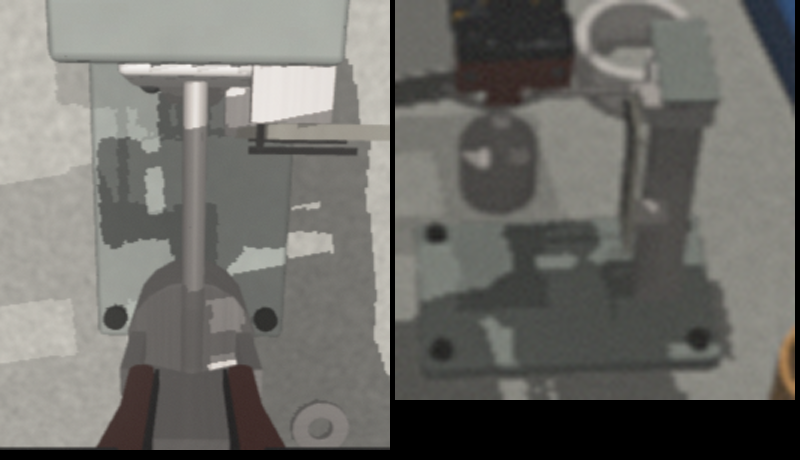

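The bar runs through the eye and is centred (column 193). The weight is about 7.5 N, so I expect about 62 mm of sink. Easing down at about 20 mm/s.

Request:
send_rows([
  {"translation": [0,0,-0.01],"twist": [0,0,0]},
  {"translation": [0,0,-0.02],"twist": [0,0,0]},
  {"translation": [0,0,-0.03],"twist": [0,0,0]},
  {"translation": [0,0,-0.04],"twist": [0,0,0]},
  {"translation": [0,0,-0.05],"twist": [0,0,0]},
  {"translation": [0,0,-0.065],"twist": [0,0,0]},
  {"translation": [0,0,-0.085],"twist": [0,0,0]},
  {"translation": [0,0,-0.105],"twist": [0,0,0]},
  {"translation": [0,0,-0.125],"twist": [0,0,0]},
  {"translation": [0,0,-0.145],"twist": [0,0,0]},
])

```text
t: 21.45
ee_pos: [568.7, -5.1, 394.9]
orientation: [3.13, -0.265, 0.0]
ft_force: [-1.1, -0.8, -6.2]
width: 19.8
```

Request:
send_rows([
  {"translation": [0,0,-0.02],"twist": [0,0,0]},
  {"translation": [0,0,-0.04],"twist": [0,0,0]},
  {"translation": [0,0,-0.06],"twist": [0,0,0]},
  {"translation": [0,0,-0.08],"twist": [0,0,0]},
  {"translation": [0,0,-0.1],"twist": [0,0,0]},
  {"translation": [0,0,-0.12],"twist": [0,0,0]},
  {"translation": [0,0,-0.14],"twist": [0,0,0]},
  {"translation": [0,0,-0.16],"twist": [0,0,0]},
  {"translation": [0,0,-0.18],"twist": [0,0,0]},
  {"translation": [0,0,-0.195],"twist": [0,0,0]},
])

```text
t: 22.45
ee_pos: [568.8, -5.1, 375.4]
orientation: [-3.13, 0.265, -0.0]
ft_force: [-0.5, -0.1, -3.7]
width: 19.8
```

Run:
```python
from h import *
np.set_printoptions(precision=2,suppress=True)
print(ft(8));o=ctrl.get_obs();print(o['ee_pos'],o['t'],o['moment'])
```

```text
(array([-0.61, -0.1 , -3.52]), array([0.37, 0.35, 0.25]))
[568.72  -5.13 375.59] 22.85 [-0.04  0.24  0.03]
```

There is a small steady −x force of about −0.6 N, which suggests the eye bears slightly on the rear slope. I'll move back 3 mm while easing further down.

Request:
send_rows([
  {"translation": [-0.003,0.001,-0.015],"twist": [0,0,0]},
  {"translation": [-0.006,0.001,-0.035],"twist": [0,0,0]},
  {"translation": [-0.01,0.002,-0.055],"twist": [0,0,0]},
  {"translation": [-0.014,0.002,-0.075],"twist": [0,0,0]},
  {"translation": [-0.018,0.003,-0.095],"twist": [0,0,0]},
  {"translation": [-0.022,0.004,-0.115],"twist": [0,0,0]},
  {"translation": [-0.026,0.004,-0.135],"twist": [0,0,0]},
  {"translation": [-0.03,0.005,-0.155],"twist": [0,0,0]},
  {"translation": [-0.03,0.005,-0.175],"twist": [0,0,0]},
  {"translation": [-0.03,0.005,-0.19],"twist": [0,0,0]},
])

```text
t: 23.85
ee_pos: [565.8, -4.6, 356.4]
orientation: [-3.13, 0.265, -0.001]
ft_force: [2.6, -1.2, -0.8]
width: 20.0
```

Run:
```python
from h import *
np.set_printoptions(precision=2,suppress=True)
print(ft(10));o=ctrl.get_obs();print(o['ee_pos'],o['t'],o['moment'])
```

```text
(array([ 3.22, -1.45, -1.45]), array([0.43, 0.34, 0.45]))
[565.72  -4.62 356.56] 24.35 [-0.35 -0.51  0.05]
```

Request:
send_rows([
  {"translation": [0.004,-0.001,0],"twist": [0,0,0]},
  {"translation": [0.008,-0.002,0],"twist": [0,0,0]},
  {"translation": [0.012,-0.002,0],"twist": [0,0,0]},
  {"translation": [0.015,-0.003,0],"twist": [0,0,0]},
  {"translation": [0.015,-0.003,0],"twist": [0,0,0]},
  {"translation": [0.015,-0.003,0],"twist": [0,0,0]},
  {"translation": [0.015,-0.003,0],"twist": [0,0,0]},
  {"translation": [0.015,-0.003,0],"twist": [0,0,0]},
  {"translation": [0.015,-0.003,0],"twist": [0,0,0]},
  {"translation": [0.015,-0.003,0],"twist": [0,0,0]},
])

```text
t: 25.35
ee_pos: [567.1, -4.9, 356.4]
orientation: [3.13, -0.265, -0.0]
ft_force: [-4.0, 0.8, -1.3]
width: 19.6
```

Run:
```python
from h import *
np.set_printoptions(precision=2,suppress=True)
print(ft(8));o=ctrl.get_obs();print(o['ee_pos'],o['t'],o['moment'])
```

```text
(array([-4.08,  0.52, -1.36]), array([0.34, 0.42, 0.44]))
[567.17  -4.93 356.44] 25.75 [0.03 0.93 0.02]
```

Request:
send_rows([
  {"translation": [-0.002,0,0],"twist": [0,0,0]},
  {"translation": [-0.004,0.001,0],"twist": [0,0,0]},
  {"translation": [-0.006,0.001,0],"twist": [0,0,0]},
  {"translation": [-0.006,0.001,0],"twist": [0,0,0]},
  {"translation": [-0.006,0.001,0],"twist": [0,0,0]},
  {"translation": [-0.006,0.001,0],"twist": [0,0,0]},
  {"translation": [-0.006,0.001,0],"twist": [0,0,0]},
  {"translation": [-0.006,0.001,0],"twist": [0,0,0]},
  {"translation": [-0.006,0.001,0],"twist": [0,0,0]},
  {"translation": [-0.006,0.001,0],"twist": [0,0,0]},
])

```text
t: 26.75
ee_pos: [566.8, -4.9, 356.6]
orientation: [3.13, -0.265, 0.001]
ft_force: [-0.6, -1.4, -1.0]
width: 19.9
```

Run:
```python
from h import *
np.set_printoptions(precision=2,suppress=True)
print(ft(8));o=ctrl.get_obs();print(o['ee_pos'],o['t'],o['moment'])
```

```text
(array([ 0.71, -1.27, -1.49]), array([0.63, 0.41, 0.4 ]))
[566.78  -4.82 356.6 ] 27.15 [-0.22 -0.07  0.04]
```

Request:
send_rows([
  {"translation": [0,-0.001,-0.01],"twist": [0,0,0]},
  {"translation": [0,-0.001,-0.025],"twist": [0,0,0]},
  {"translation": [0,-0.002,-0.04],"twist": [0,0,0]},
  {"translation": [0,-0.003,-0.055],"twist": [0,0,0]},
  {"translation": [0,-0.003,-0.07],"twist": [0,0,0]},
  {"translation": [0,-0.003,-0.085],"twist": [0,0,0]},
  {"translation": [0,-0.003,-0.097],"twist": [0,0,0]},
  {"translation": [0,-0.003,-0.107],"twist": [0,0,0]},
  {"translation": [0,-0.003,-0.115],"twist": [0,0,0]},
  {"translation": [0,-0.003,-0.12],"twist": [0,0,0]},
])

```text
t: 28.15
ee_pos: [566.8, -5.0, 344.5]
orientation: [-3.13, 0.265, -0.001]
ft_force: [4.0, 0.8, -0.1]
width: 19.7
```

Run:
```python
from h import *
np.set_printoptions(precision=2,suppress=True)
print(ft(14));o=ctrl.get_obs();print(o['ee_pos'],o['t'],o['moment'])
```

```text
(array([ 3.92,  1.51, -0.14]), array([0.6 , 0.45, 0.48]))
[566.72  -5.09 344.57] 28.85 [ 0.33 -0.65 -0.02]
```

Request:
send_rows([
  {"translation": [0.001,0,-0.004],"twist": [0,0,0]},
  {"translation": [0.002,0.001,-0.008],"twist": [0,0,0]},
  {"translation": [0.003,0.001,-0.012],"twist": [0,0,0]},
  {"translation": [0.004,0.0015,-0.016],"twist": [0,0,0]},
  {"translation": [0.005,0.0015,-0.019],"twist": [0,0,0]},
  {"translation": [0.005,0.0015,-0.021],"twist": [0,0,0]},
  {"translation": [0.005,0.0015,-0.023],"twist": [0,0,0]},
  {"translation": [0.005,0.0015,-0.023],"twist": [0,0,0]},
  {"translation": [0.005,0.0015,-0.023],"twist": [0,0,0]},
  {"translation": [0.005,0.0015,-0.023],"twist": [0,0,0]},
])

```text
t: 29.85
ee_pos: [567.0, -5.0, 342.1]
orientation: [3.13, -0.265, -0.001]
ft_force: [2.0, 1.8, -1.0]
width: 19.8
```

Run:
```python
from h import *
np.set_printoptions(precision=2,suppress=True)
s=grab('side','side6');grab('wrist','w6')
print(ft(14));o=ctrl.get_obs();print(o['ee_pos'],o['t'],o['moment'])
```

```text
(array([1.62, 0.63, 0.21]), array([0.57, 0.56, 0.43]))
[566.99  -4.98 342.14] 30.65 [ 0.13 -0.11 -0.01]
```

Request:
send_rows([
  {"translation": [0.001,0.0005,0],"twist": [0,0,0]},
  {"translation": [0.002,0.0007,0],"twist": [0,0,0]},
  {"translation": [0.002,0.0007,0],"twist": [0,0,0]},
  {"translation": [0.002,0.0007,0],"twist": [0,0,0]},
  {"translation": [0.002,0.0007,0],"twist": [0,0,0]},
  {"translation": [0.002,0.0007,0],"twist": [0,0,0]},
  {"translation": [0.002,0.0007,0],"twist": [0,0,0]},
  {"translation": [0.002,0.0007,0],"twist": [0,0,0]},
  {"translation": [0.002,0.0007,0],"twist": [0,0,0]},
  {"translation": [0.002,0.0007,0],"twist": [0,0,0]},
])

```text
t: 31.65
ee_pos: [567.1, -4.9, 342.1]
orientation: [3.13, -0.265, -0.001]
ft_force: [-1.3, -0.1, 0.1]
width: 19.4
```

Run:
```python
from h import *
np.set_printoptions(precision=2,suppress=True)
print(ft(8));o=ctrl.get_obs();print(o['ee_pos'],o['t'],o['moment'])
```

```text
(array([-1.98, -0.46,  0.02]), array([0.55, 0.49, 0.33]))
[567.16  -4.88 342.08] 32.05 [-0.09  0.54  0.03]
```

Request:
send_rows([
  {"translation": [-0.001,-0.0004,0],"twist": [0,0,0]},
  {"translation": [-0.001,-0.0004,0],"twist": [0,0,0]},
  {"translation": [-0.001,-0.0004,0],"twist": [0,0,0]},
  {"translation": [-0.001,-0.0004,0],"twist": [0,0,0]},
  {"translation": [-0.001,-0.0004,0],"twist": [0,0,0]},
  {"translation": [-0.001,-0.0004,0],"twist": [0,0,0]},
  {"translation": [-0.001,-0.0004,0],"twist": [0,0,0]},
  {"translation": [-0.001,-0.0004,0],"twist": [0,0,0]},
  {"translation": [-0.001,-0.0004,0],"twist": [0,0,0]},
  {"translation": [-0.001,-0.0004,0],"twist": [0,0,0]},
])

```text
t: 33.05
ee_pos: [567.1, -4.9, 342.1]
orientation: [3.13, -0.265, -0.0]
ft_force: [-3.9, -0.1, 0.4]
width: 19.8
```

Request:
send_rows([
  {"translation": [0,0,0],"twist": [0,0,0]},
  {"translation": [0,0,0],"twist": [0,0,0]},
  {"translation": [0,0,0],"twist": [0,0,0]},
  {"translation": [0,0,0],"twist": [0,0,0]},
  {"translation": [0,0,0],"twist": [0,0,0]},
  {"translation": [0,0,0],"twist": [0,0,0]},
  {"translation": [0,0,0],"twist": [0,0,0]},
  {"translation": [0,0,0],"twist": [0,0,0]},
  {"translation": [0,0,0],"twist": [0,0,0]},
  {"translation": [0,0,0],"twist": [0,0,0]},
], grip=0.1)

```text
t: 34.05
ee_pos: [567.2, -4.9, 342.2]
orientation: [-3.13, 0.265, 0.0]
ft_force: [-0.8, -0.2, 1.0]
width: 39.4
```

Run:
```python
from h import *
np.set_printoptions(precision=2,suppress=True)
a=grab('wrist','w7');b=grab('wrist','w8')
f=np.array
for i in range(4): c=grab('wrist','w9')
D=lambda p,q:np.abs(f(p['img'])[:300].astype(int)-f(q['img'])[:300]).mean()
print('diffs',D(a,b),D(a,c),D(b,c));o=ctrl.get_obs();print(o['ee_pos'],o['t'],o['width'],o['ft_force'])
w6=load('w6');s=grab('side','side7')
k=lambda i,x:cv2.resize(np.array(i),None,fx=x,fy=x,interpolation=cv2.INTER_CUBIC)
im=np.zeros((600,800,3),np.uint8)
im[:300,:400]=f(c['img'])[80:380,80:480];im[300:600,:400]=w6['img'][80:380,80:480]
im[:400,400:800]=k(s['img'][180:280,265:365],4)
cv2.imwrite('pics/c6.png',cv2.cvtColor(im,cv2.COLOR_RGB2BGR))
```

```text
diffs 0.7133492063492064 0.710359126984127 0.7092996031746032
[567.21  -4.92 342.19] 34.35 39.51923347823008 [0.07 0.69 1.09]
```

View pics/c6.png

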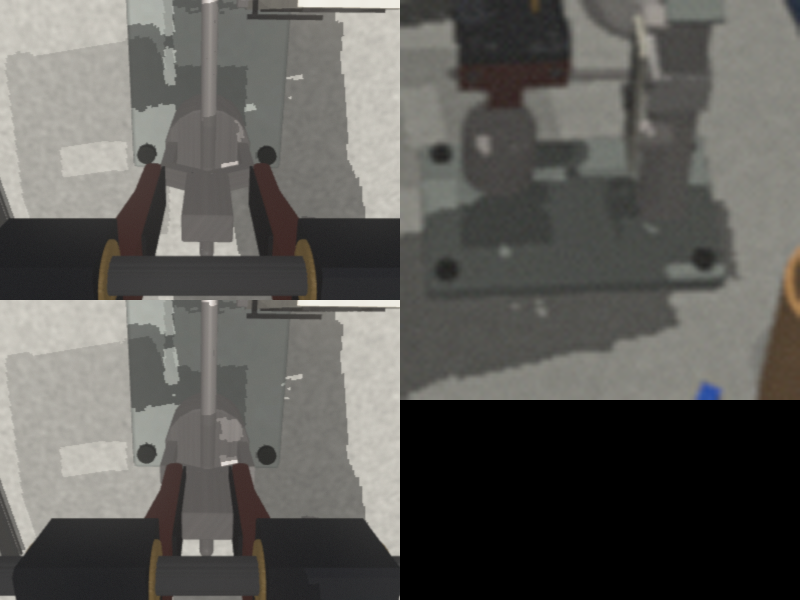

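Released, the weight hangs still: successive frames differ only by noise, and the body is at the same place before and after release (top edge at row 109 vs 408−300). The tab is free and centred between the fingers. I'll wait two more seconds.

Request:
send_rows([
  {"translation": [0,0,0],"twist": [0,0,0]},
  {"translation": [0,0,0],"twist": [0,0,0]},
  {"translation": [0,0,0],"twist": [0,0,0]},
  {"translation": [0,0,0],"twist": [0,0,0]},
  {"translation": [0,0,0],"twist": [0,0,0]},
  {"translation": [0,0,0],"twist": [0,0,0]},
  {"translation": [0,0,0],"twist": [0,0,0]},
  {"translation": [0,0,0],"twist": [0,0,0]},
  {"translation": [0,0,0],"twist": [0,0,0]},
  {"translation": [0,0,0],"twist": [0,0,0]},
])

```text
t: 35.4
ee_pos: [567.2, -4.9, 342.2]
orientation: [-3.13, 0.265, 0.0]
ft_force: [-0.0, -0.1, 0.3]
width: 40.1
```

Request:
send_rows([
  {"translation": [0,0,0],"twist": [0,0,0]},
  {"translation": [0,0,0],"twist": [0,0,0]},
  {"translation": [0,0,0],"twist": [0,0,0]},
  {"translation": [0,0,0],"twist": [0,0,0]},
  {"translation": [0,0,0],"twist": [0,0,0]},
  {"translation": [0,0,0],"twist": [0,0,0]},
  {"translation": [0,0,0],"twist": [0,0,0]},
  {"translation": [0,0,0],"twist": [0,0,0]},
  {"translation": [0,0,0],"twist": [0,0,0]},
  {"translation": [0,0,0],"twist": [0,0,0]},
])

```text
t: 36.4
ee_pos: [567.2, -4.9, 342.2]
orientation: [3.13, -0.265, 0.0]
ft_force: [0.1, 0.6, 0.2]
width: 39.4
```

Run:
```python
from h import *
c=grab('wrist','w10');a=load('w7')
x=np.abs(np.array(c['img'])[:300].astype(int)-a['img'][:300]);print(x.mean(),(x.max(2)>25).sum(),ctrl.get_obs()['t'],ctrl.get_obs()['width'])
```

```text
0.7093055555555555 2 36.45 39.501907937543265
```

Request:
send_rows([
  {"translation": [0,0,0],"twist": [0,0,0]},
  {"translation": [0,0,0],"twist": [0,0,0]},
  {"translation": [0,0,0],"twist": [0,0,0]},
  {"translation": [0,0,0],"twist": [0,0,0]},
  {"translation": [0,0,0],"twist": [0,0,0]},
  {"translation": [0,0,0],"twist": [0,0,0]},
  {"translation": [0,0,0],"twist": [0,0,0]},
  {"translation": [0,0,0],"twist": [0,0,0]},
  {"translation": [0,0,0],"twist": [0,0,0]},
  {"translation": [0,0,0],"twist": [0,0,0]},
], grip=1)

```text
t: 37.45
ee_pos: [567.2, -4.9, 342.2]
orientation: [3.13, -0.265, 0.0]
ft_force: [-0.5, -1.3, -0.1]
width: 19.5
```

Request:
send_rows([
  {"translation": [0,0,0.01],"twist": [0,0,0]},
  {"translation": [0,0,0.03],"twist": [0,0,0]},
  {"translation": [0,0,0.055],"twist": [0,0,0]},
  {"translation": [0,0,0.08],"twist": [0,0,0]},
  {"translation": [0,0,0.105],"twist": [0,0,0]},
  {"translation": [0,0,0.13],"twist": [0,0,0]},
  {"translation": [0,0,0.155],"twist": [0,0,0]},
  {"translation": [0,0,0.18],"twist": [0,0,0]},
  {"translation": [0,0,0.205],"twist": [0,0,0]},
  {"translation": [0,0,0.23],"twist": [0,0,0]},
])

```text
t: 38.45
ee_pos: [567.2, -4.9, 365.3]
orientation: [3.13, -0.265, -0.0]
ft_force: [0.6, -0.7, -2.8]
width: 19.3
```

Request:
send_rows([
  {"translation": [0,0,0.025],"twist": [0,0,0]},
  {"translation": [0,0,0.05],"twist": [0,0,0]},
  {"translation": [0,0,0.075],"twist": [0,0,0]},
  {"translation": [0,0,0.1],"twist": [0,0,0]},
  {"translation": [0,0,0.125],"twist": [0,0,0]},
  {"translation": [0,0,0.15],"twist": [0,0,0]},
  {"translation": [0,0,0.175],"twist": [0,0,0]},
  {"translation": [0,0,0.2],"twist": [0,0,0]},
  {"translation": [0,0,0.225],"twist": [0,0,0]},
  {"translation": [0,0,0.25],"twist": [0,0,0]},
])

```text
t: 39.45
ee_pos: [567.1, -4.9, 390.2]
orientation: [-3.13, 0.265, 0.001]
ft_force: [0.9, -0.1, -5.0]
width: 19.9
```

Request:
send_rows([
  {"translation": [0,0,0.025],"twist": [0,0,0]},
  {"translation": [0,0,0.05],"twist": [0,0,0]},
  {"translation": [0,0,0.075],"twist": [0,0,0]},
  {"translation": [0,0,0.095],"twist": [0,0,0]},
  {"translation": [0,0,0.11],"twist": [0,0,0]},
  {"translation": [0,0,0.125],"twist": [0,0,0]},
  {"translation": [0,0,0.14],"twist": [0,0,0]},
  {"translation": [0,0,0.155],"twist": [0,0,0]},
  {"translation": [0,0,0.17],"twist": [0,0,0]},
  {"translation": [0,0,0.185],"twist": [0,0,0]},
])

```text
t: 40.45
ee_pos: [567.2, -4.9, 408.7]
orientation: [-3.13, 0.265, 0.0]
ft_force: [-0.2, 0.4, -8.3]
width: 20.1
```

Request:
send_rows([
  {"translation": [0,0,0.025],"twist": [0,0,0]},
  {"translation": [0,0,0.05],"twist": [0,0,0]},
  {"translation": [0,0,0.075],"twist": [0,0,0]},
  {"translation": [0,0,0.1],"twist": [0,0,0]},
  {"translation": [0,0,0.125],"twist": [0,0,0]},
  {"translation": [0,0,0.15],"twist": [0,0,0]},
  {"translation": [0,0,0.175],"twist": [0,0,0]},
  {"translation": [0,0,0.195],"twist": [0,0,0]},
  {"translation": [0,0,0.21],"twist": [0,0,0]},
  {"translation": [0,0,0.215],"twist": [0,0,0]},
])

```text
t: 41.45
ee_pos: [567.2, -4.9, 430.4]
orientation: [-3.13, 0.265, -0.0]
ft_force: [-0.6, 0.2, -7.4]
width: 19.7
```

Run:
```python
from h import *
np.set_printoptions(precision=2,suppress=True)
s=grab('side','side8');w=grab('wrist','w11');o=ctrl.get_obs();print(o['ee_pos'],o['t'],o['ft_force'],o['qpos'])
k=lambda i,f:cv2.resize(np.array(i),None,fx=f,fy=f,interpolation=cv2.INTER_CUBIC)
a=k(w['img'][0:300,160:420],1.5);b=k(s['img'][160:260,265:365],4)
im=np.zeros((460,800,3),np.uint8);im[:450,:390]=a;im[:400,395:795]=b
cv2.imwrite('pics/c7.png',cv2.cvtColor(im,cv2.COLOR_RGB2BGR))
```

```text
[567.2   -4.93 430.22] 41.55 [ 1.19  0.23 -7.52] [-0.03  0.31  1.74  0.    1.1   1.71]
```

View pics/c7.png

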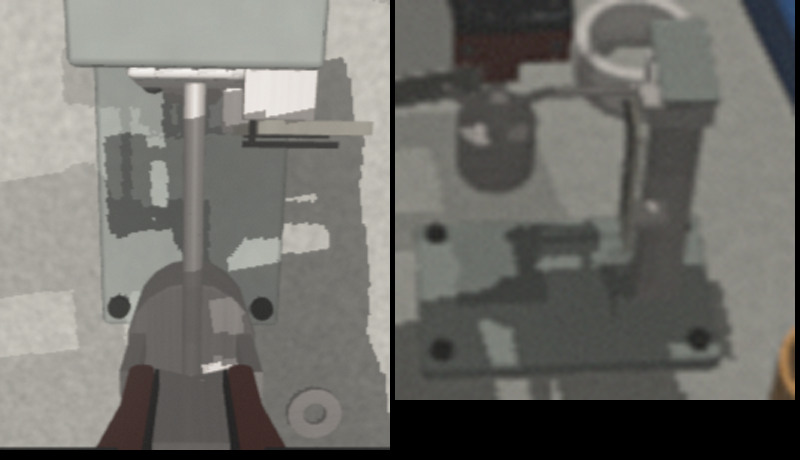

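The hook is back at its unloaded height and free of load; the bar is inside the window with clearance. Backing out and carrying to the tray.

Request:
send_rows([
  {"translation": [-0.04,0.007,0],"twist": [0,0,0]},
  {"translation": [-0.12,0.02,0],"twist": [0,0,0]},
  {"translation": [-0.22,0.037,0],"twist": [0,0,0]},
  {"translation": [-0.32,0.054,0],"twist": [0,0,0]},
  {"translation": [-0.42,0.071,0],"twist": [0,0,0]},
  {"translation": [-0.52,0.088,0],"twist": [0,0,0]},
  {"translation": [-0.62,0.105,0],"twist": [0,0,0]},
  {"translation": [-0.72,0.122,0],"twist": [0,0,0]},
  {"translation": [-0.82,0.139,0],"twist": [0,0,0]},
  {"translation": [-0.89,0.15,0],"twist": [0,0,0]},
])

```text
t: 42.55
ee_pos: [477.2, 10.2, 430.2]
orientation: [-3.13, 0.265, 0.0]
ft_force: [0.1, -0.5, -7.4]
width: 19.5
```

Request:
send_rows([
  {"translation": [0,0.1,0],"twist": [0,0,0]},
  {"translation": [0,0.2,0],"twist": [0,0,0]},
  {"translation": [0,0.3,0],"twist": [0,0,0]},
  {"translation": [0,0.4,0],"twist": [0,0,0]},
  {"translation": [0.01,0.5,0],"twist": [0,0,0]},
  {"translation": [0.02,0.6,0],"twist": [0,0,0]},
  {"translation": [0.03,0.7,0],"twist": [0,0,0]},
  {"translation": [0.05,0.8,0],"twist": [0,0,0]},
  {"translation": [0.07,0.9,0],"twist": [0,0,0]},
  {"translation": [0.09,1,0],"twist": [0,0,0]},
])

```text
t: 43.55
ee_pos: [487.4, 110.9, 430.2]
orientation: [3.13, -0.265, 0.0]
ft_force: [-0.7, -0.1, -7.4]
width: 19.7
```

Request:
send_rows([
  {"translation": [0.02,0.1,0],"twist": [0,0,0]},
  {"translation": [0.04,0.2,0],"twist": [0,0,0]},
  {"translation": [0.06,0.3,0],"twist": [0,0,0]},
  {"translation": [0.08,0.4,0],"twist": [0,0,0]},
  {"translation": [0.1,0.5,0],"twist": [0,0,0]},
  {"translation": [0.12,0.6,0],"twist": [0,0,0]},
  {"translation": [0.14,0.7,0],"twist": [0,0,0]},
  {"translation": [0.16,0.8,0],"twist": [0,0,0]},
  {"translation": [0.18,0.9,0],"twist": [0,0,0]},
  {"translation": [0.2,1,0],"twist": [0,0,0]},
])

```text
t: 44.55
ee_pos: [507.4, 210.9, 430.2]
orientation: [-3.13, 0.265, 0.0]
ft_force: [0.7, -0.5, -7.1]
width: 19.8
```

Request:
send_rows([
  {"translation": [0.02,0.1,0],"twist": [0,0,0]},
  {"translation": [0.04,0.2,-0.03],"twist": [0,0,0]},
  {"translation": [0.06,0.3,-0.07],"twist": [0,0,0]},
  {"translation": [0.08,0.4,-0.12],"twist": [0,0,0]},
  {"translation": [0.1,0.5,-0.18],"twist": [0,0,0]},
  {"translation": [0.12,0.6,-0.25],"twist": [0,0,0]},
  {"translation": [0.14,0.68,-0.32],"twist": [0,0,0]},
  {"translation": [0.16,0.74,-0.39],"twist": [0,0,0]},
  {"translation": [0.18,0.78,-0.46],"twist": [0,0,0]},
  {"translation": [0.18,0.79,-0.53],"twist": [0,0,0]},
])

```text
t: 45.55
ee_pos: [525.5, 289.4, 376.5]
orientation: [-3.13, 0.264, -0.0]
ft_force: [-0.1, 0.1, -7.3]
width: 19.7
```

Request:
send_rows([
  {"translation": [0,0,-0.08],"twist": [0,0,0]},
  {"translation": [0,0,-0.16],"twist": [0,0,0]},
  {"translation": [0,0,-0.24],"twist": [0,0,0]},
  {"translation": [0,0,-0.32],"twist": [0,0,0]},
  {"translation": [0,0,-0.4],"twist": [0,0,0]},
  {"translation": [0,0,-0.48],"twist": [0,0,0]},
  {"translation": [0,0,-0.56],"twist": [0,0,0]},
  {"translation": [0,0,-0.63],"twist": [0,0,0]},
  {"translation": [0,0,-0.69],"twist": [0,0,0]},
  {"translation": [0,0,-0.73],"twist": [0,0,0]},
])

```text
t: 46.55
ee_pos: [525.1, 289.1, 303.5]
orientation: [3.13, -0.265, -0.001]
ft_force: [0.2, 0.0, -7.7]
width: 20.0
```

Run:
```python
from h import *
np.set_printoptions(precision=2,suppress=True)
w=grab('wrist','w12');o=ctrl.get_obs();print(o['ee_pos'],o['t'],o['ft_force'],o['qpos'])
```

```text
[525.02 288.97 303.11] 46.6 [-0.18  0.02 -8.88] [ 0.48  0.52  1.75 -0.    0.87  2.22]
```

Request:
send_rows([
  {"translation": [0,0,-0.03],"twist": [0,0,0]},
  {"translation": [0,0,-0.06],"twist": [0,0,0]},
  {"translation": [0,0,-0.085],"twist": [0,0,0]},
  {"translation": [0,0,-0.11],"twist": [0,0,0]},
  {"translation": [0,0,-0.13],"twist": [0,0,0]},
  {"translation": [0,0,-0.145],"twist": [0,0,0]},
  {"translation": [0,0,-0.155],"twist": [0,0,0]},
  {"translation": [0,0,-0.163],"twist": [0,0,0]},
  {"translation": [0,0,-0.17],"twist": [0,0,0]},
  {"translation": [0,0,-0.175],"twist": [0,0,0]},
])

```text
t: 47.6
ee_pos: [525.2, 289.1, 286.7]
orientation: [-3.13, 0.265, -0.0]
ft_force: [0.4, 0.1, -6.8]
width: 19.8
```

Request:
send_rows([
  {"translation": [0,0,-0.003],"twist": [0,0,0]},
  {"translation": [0,0,-0.006],"twist": [0,0,0]},
  {"translation": [0,0,-0.009],"twist": [0,0,0]},
  {"translation": [0,0,-0.012],"twist": [0,0,0]},
  {"translation": [0,0,-0.015],"twist": [0,0,0]},
  {"translation": [0,0,-0.018],"twist": [0,0,0]},
  {"translation": [0,0,-0.02],"twist": [0,0,0]},
  {"translation": [0,0,-0.02],"twist": [0,0,0]},
  {"translation": [0,0,-0.02],"twist": [0,0,0]},
  {"translation": [0,0,-0.02],"twist": [0,0,0]},
])

```text
t: 48.6
ee_pos: [525.2, 289.1, 284.7]
orientation: [-3.13, 0.265, -0.0]
ft_force: [-0.7, -0.2, -7.7]
width: 19.7
```

Run:
```python
from h import *
np.set_printoptions(precision=2,suppress=True)
print(ft(4));print(ctrl.get_obs()['ee_pos'])
```

```text
(array([ 0.  ,  0.15, -7.56]), array([0.43, 0.39, 0.32]))
[525.2  289.08 284.68]
```

Not touching yet; continuing 1.5 mm slowly.

Request:
send_rows([
  {"translation": [0,0,-0.002],"twist": [0,0,0]},
  {"translation": [0,0,-0.004],"twist": [0,0,0]},
  {"translation": [0,0,-0.006],"twist": [0,0,0]},
  {"translation": [0,0,-0.008],"twist": [0,0,0]},
  {"translation": [0,0,-0.01],"twist": [0,0,0]},
  {"translation": [0,0,-0.012],"twist": [0,0,0]},
  {"translation": [0,0,-0.013],"twist": [0,0,0]},
  {"translation": [0,0,-0.014],"twist": [0,0,0]},
  {"translation": [0,0,-0.015],"twist": [0,0,0]},
  {"translation": [0,0,-0.015],"twist": [0,0,0]},
])

```text
t: 49.8
ee_pos: [525.2, 289.1, 283.2]
orientation: [3.13, -0.265, -0.0]
ft_force: [-0.4, -0.8, -7.5]
width: 19.9
```

Request:
send_rows([
  {"translation": [0,0,-0.001],"twist": [0,0,0]},
  {"translation": [0,0,-0.002],"twist": [0,0,0]},
  {"translation": [0,0,-0.003],"twist": [0,0,0]},
  {"translation": [0,0,-0.004],"twist": [0,0,0]},
  {"translation": [0,0,-0.005],"twist": [0,0,0]},
  {"translation": [0,0,-0.006],"twist": [0,0,0]},
  {"translation": [0,0,-0.007],"twist": [0,0,0]},
  {"translation": [0,0,-0.008],"twist": [0,0,0]},
  {"translation": [0,0,-0.009],"twist": [0,0,0]},
  {"translation": [0,0,-0.01],"twist": [0,0,0]},
])

```text
t: 50.8
ee_pos: [525.2, 289.1, 282.2]
orientation: [-3.13, 0.265, 0.0]
ft_force: [-0.1, 0.4, -7.7]
width: 20.2
```

Request:
send_rows([
  {"translation": [0,0,-0.001],"twist": [0,0,0]},
  {"translation": [0,0,-0.003],"twist": [0,0,0]},
  {"translation": [0,0,-0.004],"twist": [0,0,0]},
  {"translation": [0,0,-0.005],"twist": [0,0,0]},
  {"translation": [0,0,-0.006],"twist": [0,0,0]},
  {"translation": [0,0,-0.007],"twist": [0,0,0]},
  {"translation": [0,0,-0.008],"twist": [0,0,0]},
  {"translation": [0,0,-0.009],"twist": [0,0,0]},
  {"translation": [0,0,-0.01],"twist": [0,0,0]},
  {"translation": [0,0,-0.01],"twist": [0,0,0]},
])

```text
t: 51.8
ee_pos: [525.2, 289.1, 281.6]
orientation: [-3.13, 0.265, -0.0]
ft_force: [-2.3, -1.2, 0.7]
width: 19.9
```

Contact: the tray now carries it (fz −7.7 → +0.7 N). Releasing and retreating straight up.

Request:
send_rows([
  {"translation": [0,0,0],"twist": [0,0,0]},
  {"translation": [0,0,0],"twist": [0,0,0]},
  {"translation": [0,0,0],"twist": [0,0,0]},
  {"translation": [0,0,0],"twist": [0,0,0]},
  {"translation": [0,0,0],"twist": [0,0,0]},
  {"translation": [0,0,0],"twist": [0,0,0]},
  {"translation": [0,0,0],"twist": [0,0,0]},
  {"translation": [0,0,0],"twist": [0,0,0]},
  {"translation": [0,0,0],"twist": [0,0,0]},
  {"translation": [0,0,0],"twist": [0,0,0]},
], grip=-0.1)

```text
t: 52.8
ee_pos: [525.2, 289.1, 281.2]
orientation: [3.13, -0.265, -0.0]
ft_force: [0.2, 0.1, 0.7]
width: 48.4
```

Request:
send_rows([
  {"translation": [0,0,0.05],"twist": [0,0,0]},
  {"translation": [0,0,0.12],"twist": [0,0,0]},
  {"translation": [0,0,0.22],"twist": [0,0,0]},
  {"translation": [0,0,0.33],"twist": [0,0,0]},
  {"translation": [0,0,0.45],"twist": [0,0,0]},
  {"translation": [0,0,0.57],"twist": [0,0,0]},
  {"translation": [0,0,0.69],"twist": [0,0,0]},
  {"translation": [0,0,0.8],"twist": [0,0,0]},
  {"translation": [0,0,0.9],"twist": [0,0,0]},
  {"translation": [0,0,1],"twist": [0,0,0]},
])

```text
t: 53.8
ee_pos: [525.2, 289.0, 382.0]
orientation: [-3.13, 0.265, -0.0]
ft_force: [-0.2, -0.3, 0.4]
width: 48.3
```

Request:
send_rows([
  {"translation": [-0.1,0,0.05],"twist": [0,0,0]},
  {"translation": [-0.2,0,0.1],"twist": [0,0,0]},
  {"translation": [-0.3,0,0.15],"twist": [0,0,0]},
  {"translation": [-0.4,0,0.2],"twist": [0,0,0]},
  {"translation": [-0.5,0,0.25],"twist": [0,0,0]},
  {"translation": [-0.6,0,0.3],"twist": [0,0,0]},
  {"translation": [-0.7,0,0.35],"twist": [0,0,0]},
  {"translation": [-0.8,0,0.4],"twist": [0,0,0]},
  {"translation": [-0.85,0,0.45],"twist": [0,0,0]},
  {"translation": [-0.87,0,0.48],"twist": [0,0,0]},
])

```text
t: 54.8
ee_pos: [437.7, 289.2, 429.8]
orientation: [-3.13, 0.264, -0.001]
ft_force: [0.1, -0.1, -0.5]
width: 48.2
```

Run:
```python
from h import *
np.set_printoptions(precision=1,suppress=True)
w=grab('wrist','w13');s=grab('side','side9');o=ctrl.get_obs();print(o['ee_pos'],o['t'],o['ft_force'])
# predicted pixels of the upright weight's parts in the wrist view, and local brightness
d=load('w13');g=cv2.cvtColor(d['img'],cv2.COLOR_RGB2GRAY)
c=np.array([525.2,289.1,0])
for n,p in (('tab top',(0,0,136)),('body top rim +x',(24,0,50)),('-x',(-24,0,50)),('floor far',(60,0,4)),('bottom',(0,0,4))): print(n,proj(d,c+p))
u,v=proj(d,c+np.array([0,0,50])).astype(int)
print(u,v);print(cv2.resize(g[max(0,v-70):v+100,max(0,u-70):u+70],(35,43),interpolation=cv2.INTER_AREA))
```

```text
[438.2 289.2 429.8] 54.9 [0.5 0.2 0.2]
tab top [265.  81.]
body top rim +x [265.7  55.7]
-x [275.1 110.2]
floor far [261.6  21.4]
bottom [272.4  84.4]
270 83
[[146 147 147 ... 149 149 148]
 [146 146 146 ... 149 149 148]
 [146 146 147 ... 148 148 148]
 ...
 [ 96 106 114 ... 109 109 106]
 [142 148 147 ... 129 112 105]
 [154 158 157 ... 177 135 108]]
```

Run:
```python
from h import *
d=load('w13');g=cv2.cvtColor(d['img'],cv2.COLOR_RGB2GRAY)
print('expected r px', 26*375/(412-50))
c=cv2.HoughCircles(cv2.GaussianBlur(g[10:170,190:350],(3,3),0),cv2.HOUGH_GRADIENT,1,20,param1=80,param2=14,minRadius=22,maxRadius=32)
print(None if c is None else c[0][:4]+[190,10,0])
p=cv2.resize(g[30:140,215:325],(55,46),interpolation=cv2.INTER_AREA)
for r in p: print(''.join(' .:-=+*#%@'[min(9,int(x)*10//256)] for x in r))
t=grab('top','top9');a=load('top0')['img'].astype(int);x=(np.abs(np.array(t['img']).astype(int)-a).max(2)>60).astype(np.uint8)
n,l,st,ce=cv2.connectedComponentsWithStats(x)
print([(tuple(s[:5]),) for s in st[1:] if s[4]>25])
```

```text
expected r px 26.933701657458563
[[269.5         84.5         28.79999924]]
+++++++++++++++++++++++++++++++++++++++++++++++++++++++
+++++++++++++++++++++++++++++++++++++++++++++++++++++++
+++++++++++++++++++++++++++++++++++++++++++++++++++++++
+++++++++++++++++++++++++++++++++++++++++++++++++++++++
+++++++++++++++++++++++++++++++++++++++++++++++++++++++
+++++++++++++++++++++++++++++++++++++++++++++++++++++++
+++++++++++++++++++++++++++++++++++++++++++++++++++++++
++++++++++++++++++++++++++++++++++++++++++++++++++++++=
++++++++++++++++++++++++++++++++++++++++++++++++++++==-
++++++++++++++++++++++++++++++==+++++++++++++++++++=---
+++++++++++++++++++++++++++**++==--=++++++++++++++==---
++++++++++++++++++++++*#%%%%%%%##*=--=+++++++++++=-----
++++++++++++++++++++*#%%%%%%%%%%%%#*=-==+++++++=-------
+++++++++++++++++++#%%%%%%%%%%%%%%%##+--=++++++--------
++++++++++++++++++#%%%%%%%%#*++*#**++*+--++++=---------
+++++++++++++++++#%%%%%%%%#+++++++++++#+--++=----------
++++++++++++++++#%%%%%%%%#++++++++++++##+-=------------
++++++++++++++++%%##**%%#++++++++++++++**=-------------
+++++++++++++++*
[... 2399 characters left out ...]
)),), ((np.int32(90), np.int32(322), np.int32(9), np.int32(14), np.int32(27)),), ((np.int32(157), np.int32(326), np.int32(40), np.int32(69), np.int32(817)),), ((np.int32(263), np.int32(340), np.int32(17), np.int32(11), np.int32(101)),), ((np.int32(233), np.int32(353), np.int32(23), np.int32(20), np.int32(245)),), ((np.int32(298), np.int32(372), np.int32(4), np.int32(12), np.int32(27)),), ((np.int32(265), np.int32(389), np.int32(19), np.int32(17), np.int32(157)),), ((np.int32(245), np.int32(395), np.int32(28), np.int32(19), np.int32(168)),), ((np.int32(196), np.int32(396), np.int32(6), np.int32(14), np.int32(41)),), ((np.int32(286), np.int32(396), np.int32(13), np.int32(24), np.int32(140)),)]
```

The weight stands upright: the body circle is within 2 px of the predicted pixel and the tab lies over it. Elsewhere only the vacated mat spot and the arm and its shadow changed.

```bash
python3 -c "
from workcell import ctrl
print(ctrl.get_obs()['t'],ctrl.close_job())"
```

```text
the job is handed in; nothing more can be done
54.95 None
```

I weighed the larger weight on the spring scale, stood it upright in the grey tray, and handed the job in at 54.95 s of the 72 s allowed. No verdict was reported.

- **Weighing:** It read about 7.5 N (roughly 0.77 kg). I eased it down at about 20 mm/s to about 62 mm of sink, under the 82 mm limit. I let go once the vertical force on the wrist was back to its empty level, within about 0.1 to 0.2 N.
- **Hanging:** It hung untouched for about 2.4 s, with camera frames differing only by noise. I then regripped it and lifted at up to 25 mm/s, and the hook came back to its unloaded height.
- **Tray:** I lowered it about 1 mm/s until the tray took the load, released it and moved the arm clear. The last wrist picture has the body within 2 px of the predicted place, the tab above it, and the wrist force is near zero.
- **Surroundings:** Comparing the top view before and after, I found no change at the small weight, the scale or the listed bystanders. What changed was the spot the weight left on the mat, the arm and its shadows. One small patch near the screwdriver also changed; I took it for shadow and did not check it further.

**What went less well:**
- **Sideways force:** While the eye was on the hook I measured sideways forces of up to about 4 N. I tried to trim them, but the last reading before release was still about −3.9 N (a single noisy sample). Before and after pictures showed no movement.
- **Set-down height:** The weight touched the tray about 1 to 1.5 mm lower than I had calculated.
- **Picture limit:** I reached the 12-picture limit, so the final check was by image processing only.

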